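Prove a bench stand's clamp screws, then load it with measuring cylinders

ROBOT

A 7-joint arm with a two-finger parallel gripper is mounted at the origin on the work surface. World frame = base frame: x ahead of the robot, y to its left, z up, the work surface at z = 0. Lengths are in mm, angles in rad, forces in N, time in s.
With the tool pointing down it reaches from about 400 to 875 mm from the base axis. Payload 6.5 kg.
Tool frame: the origin (TCP) lies midway between the tips of the shut fingers; the grasp point (between the pads) lies 19 mm behind it (robot.grip_point_offset is the distance from the TCP to the grasp point, in mm); z points along the fingers, y is the direction in which the jaws open and shut (so a half turn about z gives the same grasp; the last joint's range is limited). The gripper opens to 85 mm and grips with 20 to 120 N. Pads are 22 mm wide; open, the fingers measure 114 mm over their backs; the gripper's body (76 mm by 85 mm) begins 54 mm behind the grasp point. The pads swing forward as they close: fully open they stand 13 mm farther back than shut.
Start: joints at [1.279, 0.536, -0.004, 1.538, 0.003, 1.067, -0.071], TCP at [145.522, -633.493, 231.29] pointing down, gripper open.
Joint ranges: [-2.7, 2.7], [-0.37, 2.16], [-1.27, 1.26], [0.24, 2.4], [-1.31, 4.45], [0.19, 1.91], [-2.76, 2.76]. Speed limits (rad/s): [2.39, 2.39, 3.14, 3.14, 3.14, 3.14, 3.14].

INTERFACE

Orientations are given as a unit quaternion [x, y, z, w].
In Python, from plant import robot, eyes gives the robot as it stands. The module is installed in compiled form; this text tells all that it offers.
- The arm moves only by the tool servo_tool, never from a script. Its argument "commands" is a list of rows, each a list of 2 entries, a list of its own where there are three numbers: the shift along the tool's x, y, z in mm, then the turn, a rotation vector about the tool's x, y, z in degrees. In form: [[[dx, dy, dz], [rx, ry, rz]], ...]. A call has 1 to 5 rows; each row is the pose to reach, as a shift and turn from the pose commanded when the call began, along the tool's axes at that moment; what a row does not reach only later rows make up. A row lasts 1/10 s, in which the tool goes at most 50 mm and 8.59 degrees, less where a joint would pass 70% of its speed; a pose out of reach is approached as far as the arm can. A call with a gripper value outside its range is refused whole. "gripper" is the opening in per cent of the stroke, from 0 (shut) to 100 (fully open), set as the call begins (left out, the last holds). The fingers move at their own pace and stop on an object; "newtons" is the grip in N (left out, the last holds). Time passes only in rows, so rows that repeat a pose let the fingers close. It gives the time, the measured TCP pose, the force and the opening at its end, in the units of the state.
- robot.get_state(): the state, without advancing time (a new reading comes with each control period).
- eyes.snapshot(name): name is "scene" or "top"; returns (picture, depth): 420x560x3 uint8, red, green, blue; 420x560 float32, mm along the optical axis (not along the pixel's ray), 0 where there is no reading.
- eyes.get_calibration(name): a dict with "K" (3x3 intrinsics, pixels), "eye" and "rotation" of the camera in the world. Camera axes: x right, y down, z forward; pixel columns grow to the right and rows downward; lengths in mm; the calibration is good to about 2 mm. A picture is of the moment at which its call begins. get_calibration takes no time and is no camera call.
- robot.job_done(): hands the job in, once; it reports no verdict.
The state is a dict: "t": time; "joint_pos": joint angles; "dq": joint speeds; "tau": joint torques, N m; "eef_pos": TCP position; "eef_rot": TCP orientation; "force": force on the tool from outside, world axes, zero at the start; "wrist_torque": the same for the moment, N m; "opening": opening from 0.0 (shut) to 1.0 (fully open).
Only numpy, scipy, OpenCV 4.12 (cv2) and the standard library are available. Lean on these libraries where they do the work, as an engineer would, in place of code of your own. Each camera call takes 0.05 s, during which the arm holds its last target. There are 200 camera calls.

TASK

First clear the blue slide box off the stand and lay it flat on the bench. Then check that the stand's three clamp screws hold, one after the other from your left to your right: twist the T-handle clockwise until its pointer is inside the pale band (about half a newton metre), keep it there for two seconds, never forcing it past the band, and let it spring back. Only then stand every measuring cylinder from the bench upright on the stand's grey platform, with its whole foot on it; they are top-heavy, so take them high and move them calmly, and leave the tube rack, the beaker and the jar where they are.

Things in the scene. Friction and masses are not known exactly. Their poses are not given: they have to be found in the camera images.
- stand: Fixed bench stand, 260 x 360 mm, moved and turned a little from start to start. Origin at bench level on the line where its two halves meet; its x axis points away from the robot across the stand, its y axis along its 360 mm length, to the robot's left. x -120 to 0 mm: a bare aluminium flange, 12 mm high, carrying the three clamp screws. x 0 to +140 mm: the grey loading platform, a flat top 22 mm above the bench, no lip, y -180 to +180 mm.
- grip_left (a point): Centre of the black T-handle bar of the left clamp screw (at x -67, y 120 mm on the stand). The bar is level, 78 mm long (its own x axis), 14 mm wide (y), 26 mm tall; this point is 55 mm above the bench, 13 mm below the bar's top. Under the bar is a fixed dark dial disc 100 mm across, top 22 mm above the bench; nothing else is near the bar. The point turns with the handle. Each handle rests at its own yaw, up to about 0.5 rad off the stand's x axis.
- screw_left (a joint): Elastic twist of the left clamp screw's T-handle, rad: 0 at rest, growing as torque is applied clockwise seen from above. The screw is already tight; the handle twists against a spring of 2.5 N m per rad and springs back when let go. A thin white pointer under the bar moves with it; the pale band on the dial rim spans 0.14 to 0.30 rad (0.35 to 0.75 N m); beyond 0.34 rad (0.85 N m) the screw is overtightened.
- grip_middle (a point): Centre of the black T-handle bar of the middle clamp screw (at x -67, y 0 mm on the stand). The bar is level, 78 mm long (its own x axis), 14 mm wide (y), 26 mm tall; this point is 55 mm above the bench, 13 mm below the bar's top. Under the bar is a fixed dark dial disc 100 mm across, top 22 mm above the bench; nothing else is near the bar. The point turns with the handle. Each handle rests at its own yaw, up to about 0.5 rad off the stand's x axis.
- screw_middle (a joint): Elastic twist of the middle clamp screw's T-handle, rad: 0 at rest, growing as torque is applied clockwise seen from above. The screw is already tight; the handle twists against a spring of 2.5 N m per rad and springs back when let go. A thin white pointer under the bar moves with it; the pale band on the dial rim spans 0.14 to 0.30 rad (0.35 to 0.75 N m); beyond 0.34 rad (0.85 N m) the screw is overtightened.
- grip_right (a point): Centre of the black T-handle bar of the right clamp screw (at x -67, y -120 mm on the stand). The bar is level, 78 mm long (its own x axis), 14 mm wide (y), 26 mm tall; this point is 55 mm above the bench, 13 mm below the bar's top. Under the bar is a fixed dark dial disc 100 mm across, top 22 mm above the bench; nothing else is near the bar. The point turns with the handle. Each handle rests at its own yaw, up to about 0.5 rad off the stand's x axis.
- screw_right (a joint): Elastic twist of the right clamp screw's T-handle, rad: 0 at rest, growing as torque is applied clockwise seen from above. The screw is already tight; the handle twists against a spring of 2.5 N m per rad and springs back when let go. A thin white pointer under the bar moves with it; the pale band on the dial rim spans 0.14 to 0.30 rad (0.35 to 0.75 N m); beyond 0.34 rad (0.85 N m) the screw is overtightened.
- cylinder1: Stoppered measuring cylinder, 166 mm tall, 0.24 kg, top-heavy: white foot disc 62 mm across and 10 mm thick, clear tube 32 mm across from 10 to 140 mm height, heavy white stopper of the same 32 mm width from 140 to 166 mm. Origin at the centre of the foot's underside, z up the tube. Centre of mass about 111 mm up; tips over at about 15 degrees. All four are alike; one may be absent (None from the start).
- cylinder2: Stoppered measuring cylinder, 166 mm tall, 0.24 kg, top-heavy: white foot disc 62 mm across and 10 mm thick, clear tube 32 mm across from 10 to 140 mm height, heavy white stopper of the same 32 mm width from 140 to 166 mm. Origin at the centre of the foot's underside, z up the tube. Centre of mass about 111 mm up; tips over at about 15 degrees. All four are alike; one may be absent (None from the start).
- cylinder3: Stoppered measuring cylinder, 166 mm tall, 0.24 kg, top-heavy: white foot disc 62 mm across and 10 mm thick, clear tube 32 mm across from 10 to 140 mm height, heavy white stopper of the same 32 mm width from 140 to 166 mm. Origin at the centre of the foot's underside, z up the tube. Centre of mass about 111 mm up; tips over at about 15 degrees. All four are alike; one may be absent (None from the start).
- cylinder4: Stoppered measuring cylinder, 166 mm tall, 0.24 kg, top-heavy: white foot disc 62 mm across and 10 mm thick, clear tube 32 mm across from 10 to 140 mm height, heavy white stopper of the same 32 mm width from 140 to 166 mm. Origin at the centre of the foot's underside, z up the tube. Centre of mass about 111 mm up; tips over at about 15 degrees. All four are alike; one may be absent (None from the start).
- tube_rack: Bystander: white rack of capped sample tubes, 75 x 200 mm, 98 mm tall; origin under its centre. Leave alone.
- beaker: Bystander: empty glass beaker, 72 mm across, 85 mm tall; origin under its centre. Leave alone.
- jar: Bystander: amber jar with a black cap, 60 mm across, 90 mm tall; origin under its centre. Leave alone.
- slide_box: Closed blue box for microscope slides, 150 mm long (its x axis), 58 mm wide (y), 36 mm tall, 0.35 kg; origin under its centre. It starts lying on the stand's platform, roughly along it. The bench to the robot's left of the stand is free for it (about 150 mm of clear bench beyond the stand's end).

How it is judged (in metres and radians):
On the way, in this order (a step that is already met when the one before it is completed fails the run):
1. the slide box lies flat on the bench, off the stand (height (world z) of slide_box below 0.006 m and angle between slide_box's own z axis and vertical below 0.06 rad and linear speed of slide_box below 0.03 m/s), for 0.3 s.
2. the left screw's handle is held in the torque band (0.13 to 0.34 rad) for 1.5 s, the others at rest (value of joint screw_left above 0.13 rad and value of joint each of screw_middle, screw_right below 0.06 rad), for 1.5 s.
3. the middle screw's handle is held in the torque band (0.13 to 0.34 rad) for 1.5 s, the others at rest (value of joint screw_middle above 0.13 rad and value of joint each of screw_left, screw_right below 0.06 rad), for 1.5 s.
4. the right screw's handle is held in the torque band (0.13 to 0.34 rad) for 1.5 s, the others at rest (value of joint screw_right above 0.13 rad and value of joint each of screw_left, screw_middle below 0.06 rad), for 1.5 s.
5. every cylinder present stands on the platform (x of cylinder1 in the frame of stand between 0.025 and 0.115 m and y of cylinder1 in the frame of stand between -0.155 and 0.155 m and z of cylinder1 in the frame of stand between 0.017 and 0.028 m and angle between each of cylinder1, cylinder2, cylinder3, cylinder4's own z axis and vertical below 0.09 rad and linear speed of each of cylinder1, cylinder2, cylinder3, cylinder4 below 0.03 m/s and x of cylinder2 in the frame of stand between 0.025 and 0.115 m and y of cylinder2 in the frame of stand between -0.155 and 0.155 m and z of cylinder2 in the frame of stand between 0.017 and 0.028 m and x of cylinder3 in the frame of stand between 0.025 and 0.115 m and y of cylinder3 in the frame of stand between -0.155 and 0.155 m and z of cylinder3 in the frame of stand between 0.017 and 0.028 m and x of cylinder4 in the frame of stand between 0.025 and 0.115 m and y of cylinder4 in the frame of stand between -0.155 and 0.155 m and z of cylinder4 in the frame of stand between 0.017 and 0.028 m), for 0.3 s.
At the end, for the whole second after the job is handed in: Every cylinder present stands still and upright (0.09 rad) on the platform (foot centre at stand x 25 to 115 mm, y within 155 mm); the slide box lies flat and still on the bench (underside below 6 mm, 0.06 rad); all three handles are at rest (below 0.05 rad) (all of step 1 and all of step 5 and value of joint each of screw_left, screw_middle, screw_right below 0.05 rad); the robot touches nothing.
It fails at once if the left screw is overtightened (beyond 0.34 rad, 0.85 N m) (value of joint screw_left above 0.34 rad).
It fails at once if the middle screw is overtightened (beyond 0.34 rad, 0.85 N m) (value of joint screw_middle above 0.34 rad).
It fails at once if the right screw is overtightened (beyond 0.34 rad, 0.85 N m) (value of joint screw_right above 0.34 rad).
It fails at once if the tube rack, beaker or jar is moved by more than 30 mm (distance of any of tube_rack, beaker, jar from where it was at the start of the episode above 0.03 m).
Of cylinder1, cylinder2, cylinder3, cylinder4 only 3 to 4 are there at a start; the rules pass over those that are not, and their reading is None.
At some moment in a run one of slide_box may be knocked a few centimetres aside while the robot is not near it.
Once in a run the grip may slacken for a moment while it holds something.
It also fails if it takes over 210 s, if anything falls off the work surface, if the arm or the gripper's body presses on something with over 40 N, if the wrist force passes 120 N, or if a joint passes its speed limit or range.

## Working session

There is one attempt and no reset: what is moved stays moved. The work goes in short steps, Python scripts to look and compute and a tool call to move; the robot and the scene stay as the last step left them, time stands still between calls to the robot, and variables do not carry over. Pictures are saved under pics/ and viewed, about 12 in all and at most 16, crops included, and the job is handed in when it is done.

Besides the shell and the picture viewer there is one more tool, called as name([rows], argument=value, ...), one row to a line, values as JSON. servo_tool: Moves the arm, as the interface text tells. Its arguments: {"type":"object","properties":{"commands":{"type":"array"},"gripper":{"type":"number"},"newtons":{"type":"number"}},"required":["commands"]}

```bash
mkdir -p pics; cat > h.py <<'E'
import numpy as np, cv2
from plant import robot, eyes
def snap(n,save=None):
    p,d=eyes.snapshot(n); 
    if save: cv2.imwrite(f'pics/{save}.png',p[:,:,::-1])
    return p,d
def ray(n,uv,z):
    c=eyes.get_calibration(n);K=np.array(c['K']);R=np.array(c['rotation']);e=np.array(c['eye'])
    v=R@np.linalg.solve(K,[uv[0],uv[1],1.]); return e+v*(z-e[2])/v[2]
def cloud(n,d):
    c=eyes.get_calibration(n);K=np.array(c['K']);R=np.array(c['rotation']);e=np.array(c['eye'])
    v,u=np.mgrid[:d.shape[0],:d.shape[1]]
    P=np.stack([(u-K[0,2])/K[0,0]*d,(v-K[1,2])/K[1,1]*d,d],-1)
    return P@R.T+e
E
python3 - <<'E'
from h import *
for n in('scene','top'):
    p,d=snap(n,n+'0'); np.save(n+'0.npy',d); c=eyes.get_calibration(n); print(n,c)
print(robot.get_state())
a=cv2.imread('pics/top0.png'); 
E
```

```text
scene {'K': array([[404.6684696 ,   0.        , 285.82486668],
       [  0.        , 404.6684696 , 211.76815213],
       [  0.        ,   0.        ,   1.        ]]), 'eye': array([ 993.34684529, -618.28612808,  992.07913617]), 'rotation': array([ 0.90995967,  0.22627167, -0.09147559, -0.33527115])}
top {'K': array([[408.38942408,   0.        , 280.96677617],
       [  0.        , 408.38942408, 211.18877831],
       [  0.        ,   0.        ,   1.        ]]), 'eye': array([ 505.5341419 ,   42.42655182, 1579.25213627]), 'rotation': array([ 0.71533494, -0.69829946,  0.01637884, -0.02013733])}
{'t': 0.1, 'joint_pos': array([ 1.27880265,  0.53711039, -0.00447273,  1.53878204,  0.00258917,
        1.06727794, -0.07119088]), 'dq': array([ 7.67726367e-06, -1.91489318e-03, -1.03003141e-03, -2.07985502e-03,
       -9.72463446e-04, -6.45022362e-04, -6.53801700e-04]), 'tau': array([ 3.09625037e-03, -5.84577334e+01,  1.05222814e+00, -2.59779114e+01,
        1.26718389e-02,  4.55327419e-03, -1.84439088e-06]), 'eef_pos': array([ 145.40405684, -632.9425987 ,  230.48439759]), 'eef_rot': array([ 9.93627699e-01,  1.12709266e-01, -1.32781436e-04, -7.74724699e-04]), 'force': array([0.17183901, 0.05115001, 0.17816122]), 'wrist_torque': array([-0.01926716,  0.01428544,  0.00045591]), 'opening': 1.0008781804664273}
```

View pics/top0.png

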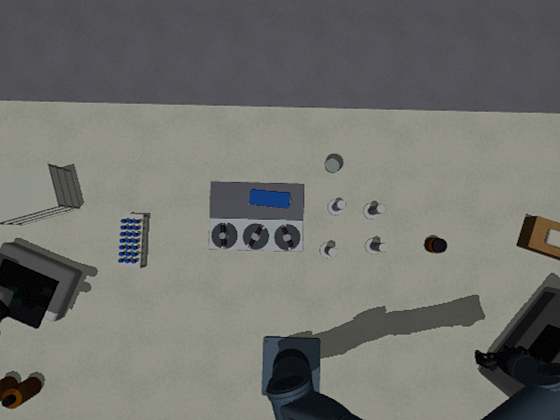

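View pics/scene0.png

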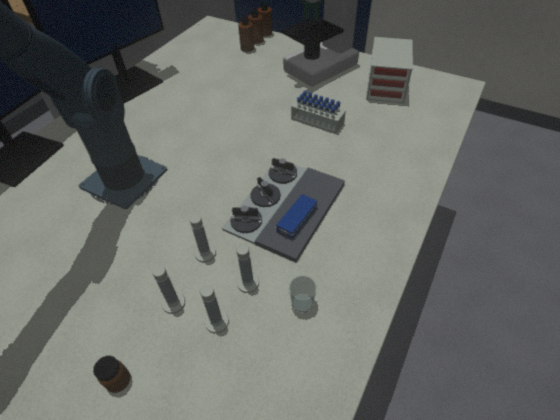

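```bash
python3 - <<'E'
s=open('h.py').read().replace("R=np.array(c['rotation'])","R=Rot.from_quat(c['rotation']).as_matrix()").replace("import numpy","from scipy.spatial.transform import Rotation as Rot\nimport numpy",1)
open('h.py','w').write(s)
from h import *
d=np.load('top0.npy');p=cv2.imread('pics/top0.png');P=cloud('top',d);Z=P[...,2]
v,u=np.mgrid[:420,:560]
print('bench z',np.median(Z[300:320,180:260]),np.std(Z[300:320,180:260]))
def comps(m,mn,lab,z):
    n,l,s,c=cv2.connectedComponentsWithStats(m.astype('uint8'))
    for i in range(1,n):
        if s[i,4]>=mn:
            r=cv2.minAreaRect(np.argwhere(l==i)[:,::-1].astype('float32')); b=cv2.boxPoints(r)
            w=[ray('top',q,z)[:2] for q in b]; 
            print(lab,s[i,4],c[i].round(1),'ctr',ray('top',c[i],z)[:2].round(1),'box',np.round(w).astype(int).tolist(), 'medz',np.median(Z[l==i]).round(1),'mean',P[l==i].mean(0).round(1))
roi=(u>200)&(u<315)&(v>170)&(v<260)
comps(roi&(Z>6)&(Z<90),200,'stand',17)
comps(roi&(Z>17)&(Z<90)&(v<221),200,'plat',22)
comps(roi&(Z>50)&(Z<80)&(v>215),20,'bar',68)
b=p.astype(int); comps(roi&(b[...,0]>b[...,2]+60),50,'box',58)
comps((Z>130)&(Z<180)&(u>310)&(u<400)&(v>180)&(v<260),5,'cyl',166)
comps((Z>60)&(Z<130)&(u>310)&(u<460)&(v>140)&(v<260),10,'oth',90)
cv2.imwrite('pics/c1.png',cv2.resize(p[175:262,195:400],None,fx=3.9,fy=3.9,interpolation=cv2.INTER_CUBIC))
E
```

```text
bench z -0.9837295762699796 88.27334206048712
stand 6249 [255.6 216. ] ctr [565.6 148.5] box [[429, 327], [696, 331], [699, -33], [431, -34]] medz 20.9 mean [565.3 148.1  25. ]
plat 3066 [256.4 200.4] ctr [625.  146.5] box [[552, 328], [695, 329], [694, -31], [552, -31]] medz 22.8 mean [624.5 146.3  29.3]
bar 91 [221.8 235.9] ctr [486.9 267.7] box [[523, 279], [524, 261], [450, 259], [449, 277]] medz 67.2 mean [486.9 267.8  67.3]
bar 91 [254.  236.5] ctr [487.6 148.6] box [[458, 175], [526, 142], [517, 123], [449, 155]] medz 67.7 mean [487.6 148.6  68. ]
bar 89 [286.5 237.4] ctr [487.1  28.6] box [[520, 50], [526, 31], [455, 7], [448, 27]] medz 67.9 mean [487.1  28.6  68. ]
box 593 [269.1 198.2] ctr [631.6  96.9] box [[609, 173], [665, 169], [654, 22], [598, 26]] medz 57.1 mean [630.8  96.6  67.2]
cyl 77 [339.8 204.7] ctr [ 605.8 -152.4] box [[622, -136], [623, -167], [591, -167], [591, -136]] medz 163.6 mean [ 606.2 -153.1  160.8]
cyl 82 [379.1 208.9] ctr [ 594.6 -288.5] box [[608, -271], [609, -305], [581, -306], [580, -271]] medz 163.4 mean [ 595.  -289.7  160.8]
cyl 85 [381.3 247
[... 375 characters left out ...]
3.3 -144.5   77.9]
oth 22 [334.6 207.1] ctr [ 601.9 -144.3] box [[613, -132], [618, -145], [592, -157], [586, -144]] medz 92.2 mean [ 601.7 -143.8   93.4]
oth 38 [372.5 210.4] ctr [ 593.1 -282.4] box [[604, -268], [610, -287], [581, -296], [575, -277]] medz 95.2 mean [ 592.7 -280.7   97.4]
oth 216 [437.2 245.3] ctr [ 472.2 -518.7] box [[498, -485], [499, -550], [449, -551], [447, -485]] medz 88.0 mean [ 472.1 -520.8   84.3]
oth 38 [374.4 246.5] ctr [ 462.3 -291.1] box [[448, -280], [477, -283], [475, -304], [446, -301]] medz 97.0 mean [ 462.5 -289.7   96.2]
oth 21 [326.9 249.9] ctr [ 445.7 -118.8] box [[433, -106], [462, -117], [457, -134], [427, -123]] medz 106.4 mean [ 446.1 -117.6  100.5]
```

View pics/c1.png

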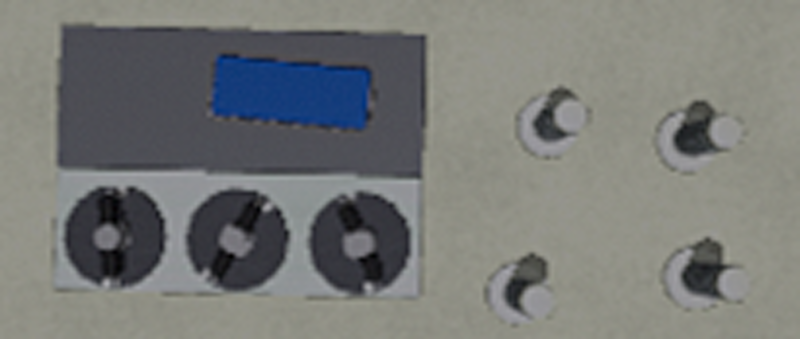

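```bash
cat >> h.py <<'E'
def down(psi):
    c,s=np.cos(np.radians(psi)),np.sin(np.radians(psi)); return Rot.from_matrix(np.array([[c,s,0],[s,-c,0],[0,0,-1.]]))
def plan(*wps,step=45,ang=8.):
    """wps: (x,y,z,psi); print calls of shift/turn (5 rows each, same pose), starting at the measured pose"""
    st=robot.get_state(); p=np.array(st['eef_pos']); r=Rot.from_quat(st['eef_rot'])
    M=r.as_matrix(); print('t %.2f'%st['t'],'at',p.round(1),'psi %.1f'%np.degrees(np.arctan2(M[1,0],M[0,0])),'F',np.round(st['force'],1),'op %.3f'%st['opening'])
    for w in wps:
        q=np.array(w[:3],float); R=down(w[3]); dv=(r.inv()*R).as_rotvec(degrees=True)
        n=max(1,int(np.ceil(max(np.linalg.norm(q-p)/step,np.linalg.norm(dv)/ang)/5)))
        p0,r0=p,r
        for k in range(1,n+1):
            pk=p0+(q-p0)*k/n; rk=r0*Rot.from_rotvec(dv*k/n,degrees=True)
            print([r.inv().apply(pk-p).round(1).tolist(),(r.inv()*rk).as_rotvec(degrees=True).round(1).tolist()]); p,r=pk,rk
        print('->',w)
E
python3 -c "
from h import *
plan((631,97,120,85.7),(631,97,30,85.7))"
```

```text
t 0.10 at [ 145.4 -632.9  230.5] psi 12.9 F [0.2 0.1 0.2] op 1.001
[[159.2, -150.6, 27.8], [-0.0, -0.0, -18.2]]
[[198.3, -93.4, 27.8], [-0.0, -0.0, -18.2]]
[[217.5, -26.9, 27.7], [-0.0, -0.0, -18.2]]
[[215.0, 42.4, 27.6], [-0.0, -0.0, -18.2]]
-> (631, 97, 120, 85.7)
[[0.0, -0.0, 90.0], [0.0, 0.0, 0.0]]
-> (631, 97, 30, 85.7)
```

servo_tool([
  [[159,-151,0],[0,0,-18.2]],
  [[159,-151,0],[0,0,-18.2]],
  [[159,-151,0],[0,0,-18.2]],
  [[159,-151,0],[0,0,-18.2]],
  [[159,-151,0],[0,0,-18.2]],
], gripper=100, newtons=50)

```text
t: 0.6
eef_pos: [269.8, -445.9, 231.0]
eef_rot: [0.962, 0.271, 0.001, -0.001]
force: [0.5, 0.0, 0.9]
opening: 1.001
```

servo_tool([
  [[198,-93,0],[0,0,-18.2]],
  [[198,-93,0],[0,0,-18.2]],
  [[198,-93,0],[0,0,-18.2]],
  [[198,-93,0],[0,0,-18.2]],
  [[198,-93,0],[0,0,-18.2]],
])

```text
t: 1.1
eef_pos: [390.5, -263.9, 231.3]
eef_rot: [0.907, 0.42, 0.001, -0.001]
force: [1.0, -0.4, 0.2]
opening: 0.998
```

servo_tool([
  [[218,-27,0],[0,0,-18.2]],
  [[218,-27,0],[0,0,-18.2]],
  [[218,-27,0],[0,0,-18.2]],
  [[218,-27,0],[0,0,-18.2]],
  [[218,-27,0],[0,0,-18.2]],
])

```text
t: 1.6
eef_pos: [511.7, -80.3, 231.4]
eef_rot: [0.83, 0.558, 0.001, -0.001]
force: [0.1, -0.5, 0.2]
opening: 0.998
```

servo_tool([
  [[215,42,20],[0,0,-18.2]],
  [[215,42,40],[0,0,-18.2]],
  [[215,42,70],[0,0,-18.2]],
  [[215,42,100],[0,0,-18.2]],
  [[215,42,110],[0,0,-18.2]],
])

```text
t: 2.1
eef_pos: [629.9, 96.0, 124.9]
eef_rot: [0.733, 0.681, 0.001, 0.0]
force: [0.2, -0.7, 0.3]
opening: 1.001
```

```bash
python3 -c "
from h import *
plan((631,97,120,85.7),(631,97,30,85.7))
p,d=snap('top','t1');b=p.astype(int)
m=(b[...,2]>b[...,0]+60);m[:150]=0;m[260:]=0;m[:,:200]=0;m[:,320:]=0
print(m.sum(), cv2.minAreaRect(np.argwhere(m)[:,::-1].astype('float32')))"
```

```text
t 2.10 at [629.9  96.  124.9] psi 85.8 F [ 0.2 -0.7  0.3] op 1.001
[[1.0, 1.0, 4.9], [0.1, -0.1, 0.1]]
-> (631, 97, 120, 85.7)
[[-0.0, 0.0, 90.0], [-0.0, -0.0, -0.0]]
-> (631, 97, 30, 85.7)
25 ((268.6260681152344, 198.697265625), (7.275592803955078, 39.72787857055664), 83.9909896850586)
```

servo_tool([
  [[1,1,35],[0,0,0]],
  [[1,1,70],[0,0,0]],
  [[1,1,90],[0,0,0]],
  [[1,1,95],[0,0,0]],
  [[1,1,95],[0,0,0]],
])

```text
t: 2.65
eef_pos: [629.0, 94.5, 30.0]
eef_rot: [0.733, 0.68, -0.001, -0.0]
force: [0.9, 0.5, 1.0]
opening: 1.002
```

servo_tool([
  [[0,0,0],[0,0,0]],
  [[0,0,0],[0,0,0]],
  [[0,0,0],[0,0,0]],
  [[0,0,0],[0,0,0]],
  [[0,0,0],[0,0,0]],
], gripper=0, newtons=60)

```text
t: 3.15
eef_pos: [631.0, 94.9, 32.6]
eef_rot: [0.733, 0.68, 0.001, 0.001]
force: [-1.1, 0.2, 5.5]
opening: 0.662
```

servo_tool([
  [[0,0,0],[0,0,0]],
  [[0,0,-10],[0,0,0]],
  [[0,0,-30],[0,0,0]],
  [[0,0,-50],[0,0,0]],
  [[0,0,-50],[0,0,0]],
])

```text
t: 3.65
eef_pos: [631.5, 95.1, 83.7]
eef_rot: [0.733, 0.68, 0.002, 0.001]
force: [0.1, 0.6, -3.7]
opening: 0.665
```

servo_tool([
  [[25,0,0],[0,0,0]],
  [[65,-10,0],[0,0,0]],
  [[110,-15,0],[0,0,0]],
  [[155,-22,0],[0,0,0]],
  [[200,-30,0],[0,0,0]],
])

```text
t: 4.15
eef_pos: [613.7, 297.3, 79.6]
eef_rot: [0.733, 0.68, -0.001, -0.0]
force: [0.8, 0.3, -3.2]
opening: 0.667
```

servo_tool([
  [[40,-5,0],[0,0,0]],
  [[80,-10,0],[0,0,0]],
  [[110,-15,0],[0,0,0]],
  [[132,-15,0],[0,0,0]],
  [[132,-15,0],[0,0,0]],
])

```text
t: 4.65
eef_pos: [606.4, 433.8, 79.5]
eef_rot: [0.731, 0.682, 0.0, -0.002]
force: [-0.3, 0.8, -3.0]
opening: 0.665
```

servo_tool([
  [[0,0,20],[0,0,0]],
  [[0,0,45],[0,0,0]],
  [[0,0,60],[0,0,0]],
  [[0,0,68],[0,0,0]],
  [[0,0,70],[0,0,0]],
])

```text
t: 5.15
eef_pos: [609.1, 426.9, 10.5]
eef_rot: [0.733, 0.68, -0.002, 0.001]
force: [-6.3, -7.6, 14.9]
opening: 0.669
```

```bash
python3 -c "
from h import *
plan((610,430,12,85.7))"
```

```text
t 5.15 at [609.1 426.9  10.5] psi 85.7 F [-6.3 -7.6 14.9] op 0.669
[[3.1, 0.7, -1.5], [-0.1, 0.2, -0.0]]
-> (610, 430, 12, 85.7)
```

servo_tool([
  [[0,0,-1],[0,0,0]],
  [[0,0,-1],[0,0,0]],
])

```text
t: 5.35
eef_pos: [609.8, 428.6, 11.6]
eef_rot: [0.733, 0.68, 0.0, 0.0]
force: [1.0, -0.1, -3.7]
opening: 0.665
```

servo_tool([
  [[0,0,0],[0,0,0]],
  [[0,0,0],[0,0,0]],
  [[0,0,0],[0,0,0]],
  [[0,0,0],[0,0,0]],
  [[0,0,0],[0,0,0]],
], gripper=100)

```text
t: 5.85
eef_pos: [609.4, 429.1, 11.7]
eef_rot: [0.733, 0.68, 0.0, 0.0]
force: [-0.1, -0.4, 0.5]
opening: 1.001
```

servo_tool([
  [[0,0,-20],[0,0,0]],
  [[0,0,-60],[0,0,0]],
  [[0,0,-100],[0,0,0]],
  [[0,0,-120],[0,0,0]],
  [[0,0,-120],[0,0,0]],
])

```text
t: 6.35
eef_pos: [611.5, 431.2, 138.0]
eef_rot: [0.733, 0.68, 0.004, 0.0]
force: [-0.2, 0.1, 0.6]
opening: 1.003
```

```bash
python3 -c "
from h import *
p,d=snap('top','t2');P=cloud('top',d);Z=P[...,2];b=p.astype(int)
m=(b[...,2]>b[...,0]+60);m[:150]=0;m[260:]=0;m[:,:155]=0;m[:,210:]=0
print(m.sum(), cv2.minAreaRect(np.argwhere(m)[:,::-1].astype('float32')),np.median(Z[m]),P[m].mean(0))
roi=np.zeros_like(m);roi[215:260,200:315]=1
n,l,s,c=cv2.connectedComponentsWithStats((roi&(Z>50)&(Z<80)).astype('uint8'))
for i in range(1,n):
  if s[i,4]>20:
    q=P[l==i][:,:2]; w,V=np.linalg.eigh(np.cov(q.T)); a=V[:,1]*np.sign(V[0,1]); print('bar',q.mean(0).round(1),'yaw',np.degrees(np.arctan2(a[1],a[0])).round(1),s[i,4])
plan((487.5,269,130,90),)"
```

```text
248 ((187.445556640625, 203.0445556640625), (26.368486404418945, 14.129528045654297), 5.710592269897461) 35.14046225048128 [609.71113802 399.9129336   35.18720262]
bar [493.8 268.1] yaw 7.6 75
bar [487.8 148.3] yaw -28.4 94
bar [487.3  28.7] yaw 25.3 88
t 6.40 at [610.4 430.1 135.1] psi 85.7 F [ 0.8 -0.9  0.4] op 1.006
[[-169.8, -110.6, 4.2], [0.2, -0.2, -4.3]]
-> (487.5, 269, 130, 90)
```

```bash
python3 -c "
from h import *
for nm,f in (('top','top0.npy'),('scene','scene0.npy')):
  P=cloud(nm,np.load(f));Z=P[...,2]
  for y in (268.5,148.5,28.5):
    m=(Z>58)&(Z<80)&(np.hypot(P[...,0]-487.5,P[...,1]-y)<50)
    q=P[m][:,:2]; w,V=np.linalg.eigh(np.cov(q.T)); a=V[:,1]*np.sign(V[0,1])
    r=cv2.minAreaRect(q.astype('float32'))
    print(nm,q.mean(0).round(1),'yaw',np.degrees(np.arctan2(a[1],a[0])).round(1),m.sum(),r)
c=cv2.imread('pics/scene0.png')[150:240,215:315]; cv2.imwrite('pics/c2.png',cv2.resize(c,None,fx=6,fy=6,interpolation=cv2.INTER_CUBIC))
"
```

```text
top [486.9 267.8] yaw 5.7 91 ((486.5498046875, 268.11370849609375), (74.00659942626953, 19.01483154296875), 2.7625229358673096)
top [487.6 148.6] yaw -28.2 91 ((487.2767639160156, 148.846435546875), (21.45684814453125, 76.6113052368164), 62.82368087768555)
top [487.1  28.6] yaw 25.2 89 ((487.2548522949219, 28.781471252441406), (75.76664733886719, 20.858543395996094), 18.112308502197266)
scene [489.8 263.6] yaw 5.8 118 ((489.34100341796875, 264.4269104003906), (77.8590087890625, 24.10077476501465), 0.6697639226913452)
scene [489.9 143.3] yaw -28.3 110 ((488.6356201171875, 145.75033569335938), (21.824251174926758, 79.21248626708984), 66.36866760253906)
scene [488.9  24.2] yaw 24.5 155 ((488.3189697265625, 26.31471061706543), (76.23860931396484, 27.000268936157227), 14.586551666259766)
```

View pics/c2.png

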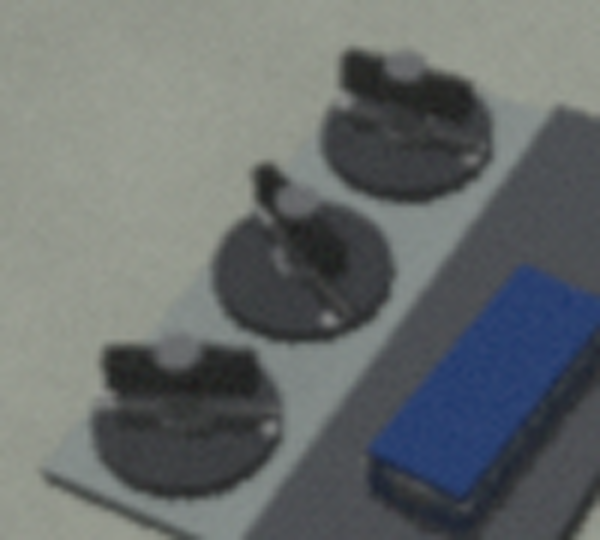

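```bash
python3 -c "
from h import *
plan((487,268,130,185.7),(487,268,38,185.7))"
```

```text
t 6.40 at [610.4 430.1 135.1] psi 85.7 F [ 0.8 -0.9  0.4] op 1.006
[[-56.9, -37.0, 1.4], [0.1, 0.0, -33.3]]
[[-27.2, -62.2, 1.5], [0.1, 0.0, -33.3]]
[[11.4, -66.9, 1.6], [0.1, 0.0, -33.3]]
-> (487, 268, 130, 185.7)
[[0.0, 0.0, 92.0], [0.0, 0.0, -0.0]]
-> (487, 268, 38, 185.7)
```

servo_tool([
  [[-57,-37,2],[0,0,-33.3]],
  [[-57,-37,2],[0,0,-33.3]],
  [[-57,-37,2],[0,0,-33.3]],
  [[-57,-37,2],[0,0,-33.3]],
  [[-57,-37,2],[0,0,-33.3]],
])

```text
t: 6.9
eef_pos: [567.6, 374.1, 128.7]
eef_rot: [0.507, 0.862, -0.001, -0.001]
force: [0.5, 0.6, -0.4]
opening: 1.0
```

servo_tool([
  [[-27,-62,2],[0,0,-33.3]],
  [[-27,-62,2],[0,0,-33.3]],
  [[-27,-62,2],[0,0,-33.3]],
  [[-27,-62,2],[0,0,-33.3]],
  [[-27,-62,2],[0,0,-33.3]],
])

```text
t: 7.4
eef_pos: [526.7, 320.8, 127.0]
eef_rot: [0.24, 0.971, -0.0, -0.001]
force: [-0.7, -0.0, -0.5]
opening: 0.999
```

servo_tool([
  [[11,-67,2],[0,0,-33.3]],
  [[11,-67,2],[0,0,-33.3]],
  [[11,-67,2],[0,0,-33.3]],
  [[11,-67,2],[0,0,-33.3]],
  [[11,-67,2],[0,0,-33.3]],
])

```text
t: 7.9
eef_pos: [486.0, 266.9, 125.2]
eef_rot: [-0.047, 0.999, 0.0, -0.001]
force: [0.5, -0.4, -1.0]
opening: 0.999
```

servo_tool([
  [[0,0,0],[0,0,0]],
  [[0,0,0],[0,0,0]],
])

```text
t: 8.1
eef_pos: [486.2, 267.2, 125.5]
eef_rot: [-0.047, 0.999, -0.0, -0.0]
force: [-0.7, -0.3, -0.5]
opening: 1.0
```

```bash
python3 -c "
from h import *
plan((487,268.2,38,185.7));print(robot.get_state()['joint_pos'],robot.get_state()['wrist_torque'])"
```

```text
t 8.10 at [486.2 267.2 125.5] psi -174.6 F [-0.7 -0.3 -0.5] op 1.000
[[-0.9, 0.9, 87.5], [-0.0, -0.0, -0.3]]
-> (487, 268.2, 38, 185.7)
[ 0.07221876  0.70482957 -0.90550531  1.83662053  0.68024292  0.9448142
  0.52386856] [-0.01051794  0.01505977  0.04781975]
```

servo_tool([
  [[-1,1,30],[0,0,0]],
  [[-1,1,60],[0,0,0]],
  [[-1,1,82],[0,0,0]],
  [[-1,1,87],[0,0,0]],
  [[-1,1,87],[0,0,0]],
])

```text
t: 8.6
eef_pos: [486.8, 268.2, 38.4]
eef_rot: [-0.049, 0.999, -0.0, -0.0]
force: [1.1, -0.0, 0.0]
opening: 1.003
```

servo_tool([
  [[0,0,0],[0,0,0]],
  [[0,0,0],[0,0,0]],
  [[0,0,0],[0,0,0]],
  [[0,0,0],[0,0,0]],
  [[0,0,0],[0,0,0]],
], gripper=0, newtons=100)

```text
t: 9.1
eef_pos: [487.6, 266.7, 39.0]
eef_rot: [-0.049, 0.999, -0.001, 0.0]
force: [-5.4, -4.1, 34.0]
opening: 0.152
```

servo_tool([
  [[0,0,0],[0,0,0]],
  [[0,0,0],[0,0,0]],
  [[0,0,0],[0,0,0]],
])

```text
t: 9.4
eef_pos: [487.5, 266.8, 39.2]
eef_rot: [-0.049, 0.999, -0.001, 0.0]
force: [-1.6, -5.2, 9.5]
opening: 0.144
```

```bash
python3 -c "
from h import *
plan((487,268.2,38,185.7));print(robot.get_state()['wrist_torque'])"
```

```text
t 9.40 at [487.5 266.8  39.2] psi -174.4 F [-1.6 -5.2  9.5] op 0.144
[[0.4, 1.5, 1.2], [-0.2, 0.0, -0.1]]
-> (487, 268.2, 38, 185.7)
[-0.96600792  0.31070655 -0.04491307]
```

servo_tool([
  [[0,0,0],[0,0,2]],
  [[0,0,0],[0,0,4]],
  [[0,0,0],[0,0,6]],
  [[0,0,0],[0,0,8]],
  [[0,0,0],[0,0,10]],
])

```text
t: 9.9
eef_pos: [487.5, 266.9, 39.2]
eef_rot: [0.039, 0.999, -0.001, 0.0]
force: [-1.3, -4.2, 9.5]
opening: 0.149
```

servo_tool([
  [[0,0,0],[0,0,0]],
  [[0,0,0],[0,0,0]],
])

```text
t: 10.1
eef_pos: [487.5, 266.9, 39.2]
eef_rot: [0.038, 0.999, -0.001, 0.0]
force: [-1.5, -5.5, 7.8]
opening: 0.146
```

```bash
python3 -c "
from h import *
plan((487,268.2,38,185.7));print(robot.get_state()['wrist_torque'])"
```

```text
t 10.10 at [487.5 266.9  39.2] psi 175.7 F [-1.5 -5.5  7.8] op 0.146
[[0.6, 1.2, 1.2], [-0.1, 0.0, -10.0]]
-> (487, 268.2, 38, 185.7)
[-0.81092792  0.19648074  0.41332954]
```

servo_tool([
  [[0,0,0],[0,0,1.5]],
  [[0,0,0],[0,0,2.5]],
  [[0,0,0],[0,0,2.5]],
  [[0,0,0],[0,0,2.5]],
  [[0,0,0],[0,0,2.5]],
])

```text
t: 10.6
eef_pos: [487.5, 267.0, 39.2]
eef_rot: [0.059, 0.998, -0.001, 0.0]
force: [-1.5, -4.0, 8.4]
opening: 0.151
```

servo_tool([
  [[0,0,0],[0,0,0]],
  [[0,0,0],[0,0,0]],
  [[0,0,0],[0,0,0]],
  [[0,0,0],[0,0,0]],
  [[0,0,0],[0,0,0]],
])

```text
t: 11.1
eef_pos: [487.6, 267.0, 39.2]
eef_rot: [0.059, 0.998, -0.001, 0.001]
force: [-1.0, -4.4, 8.3]
opening: 0.144
```

servo_tool([
  [[0,0,0],[0,0,0]],
  [[0,0,0],[0,0,0]],
  [[0,0,0],[0,0,0]],
  [[0,0,0],[0,0,0]],
  [[0,0,0],[0,0,0]],
])

```text
t: 11.6
eef_pos: [487.5, 267.0, 39.2]
eef_rot: [0.059, 0.998, -0.001, 0.0]
force: [0.3, -4.1, 7.4]
opening: 0.145
```

servo_tool([
  [[0,0,0],[0,0,0]],
  [[0,0,0],[0,0,0]],
  [[0,0,0],[0,0,0]],
  [[0,0,0],[0,0,0]],
  [[0,0,0],[0,0,0]],
])

```text
t: 12.1
eef_pos: [487.5, 267.0, 39.2]
eef_rot: [0.059, 0.998, -0.001, 0.0]
force: [-0.9, -4.6, 7.9]
opening: 0.15
```

servo_tool([
  [[0,0,0],[0,0,0]],
  [[0,0,0],[0,0,0]],
  [[0,0,0],[0,0,0]],
  [[0,0,0],[0,0,0]],
  [[0,0,0],[0,0,0]],
])

```text
t: 12.6
eef_pos: [487.5, 267.0, 39.2]
eef_rot: [0.059, 0.998, -0.001, 0.001]
force: [-1.5, -5.2, 7.8]
opening: 0.15
```

```bash
python3 -c "
from h import *
plan((487,148.4,130,151.8));print(robot.get_state()['wrist_torque'])"
```

```text
t 12.60 at [487.5 267.   39.2] psi 173.2 F [-1.5 -5.2  7.8] op 0.150
[[-13.6, -118.0, -90.5], [-0.1, 0.1, 21.4]]
-> (487, 148.4, 130, 151.8)
[-0.80379582  0.22450326  0.51197059]
```

servo_tool([
  [[0,0,0],[0,0,-3]],
  [[0,0,0],[0,0,-6]],
  [[0,0,0],[0,0,-9]],
  [[0,0,0],[0,0,-12.5]],
  [[0,0,0],[0,0,-12.5]],
])

```text
t: 13.1
eef_pos: [487.5, 266.7, 39.2]
eef_rot: [-0.049, 0.999, -0.001, 0.0]
force: [-1.6, -4.0, 9.2]
opening: 0.147
```

servo_tool([
  [[0,0,0],[0,0,0]],
  [[0,0,0],[0,0,0]],
  [[0,0,0],[0,0,0]],
  [[0,0,0],[0,0,0]],
  [[0,0,0],[0,0,0]],
], gripper=100)

```text
t: 13.6
eef_pos: [487.0, 268.3, 38.5]
eef_rot: [-0.049, 0.999, 0.0, -0.0]
force: [-0.0, -0.7, -0.2]
opening: 0.978
```

servo_tool([
  [[0,0,-25],[0,0,0]],
  [[0,0,-60],[0,0,0]],
  [[0,0,-87],[0,0,0]],
  [[0,0,-87],[0,0,0]],
  [[0,0,-87],[0,0,0]],
])

```text
t: 14.1
eef_pos: [487.4, 268.0, 125.8]
eef_rot: [-0.049, 0.999, 0.0, 0.0]
force: [0.1, -0.2, 0.4]
opening: 0.999
```

servo_tool([
  [[12,-118,0],[0,0,34]],
  [[12,-118,0],[0,0,34]],
  [[12,-118,0],[0,0,34]],
  [[12,-118,0],[0,0,34]],
  [[12,-118,0],[0,0,34]],
])

```text
t: 14.6
eef_pos: [486.2, 148.3, 124.6]
eef_rot: [0.246, 0.969, -0.001, -0.001]
force: [-0.2, -0.4, 0.0]
opening: 0.996
```

servo_tool([
  [[0,0,0],[0,0,0]],
  [[0,0,0],[0,0,0]],
])

```text
t: 14.8
eef_pos: [486.4, 150.2, 125.2]
eef_rot: [0.243, 0.97, 0.0, -0.0]
force: [-0.2, 0.7, -0.5]
opening: 1.002
```

```bash
python3 -c "
from h import *
plan((487.3,148.2,38,151.8));print(robot.get_state()['wrist_torque'])"
```

```text
t 14.80 at [486.4 150.2 125.2] psi 151.9 F [-0.2  0.7 -0.5] op 1.002
[[-1.9, -1.3, 87.2], [-0.0, -0.1, 0.1]]
-> (487.3, 148.2, 38, 151.8)
[ 0.03793393  0.01973157 -0.00893317]
```

servo_tool([
  [[-2,-2,30],[0,0,0]],
  [[-2,-2,60],[0,0,0]],
  [[-2,-2,82],[0,0,0]],
  [[-2,-2,86],[0,0,0]],
  [[-2,-2,86],[0,0,0]],
])

```text
t: 15.3
eef_pos: [487.0, 147.4, 39.3]
eef_rot: [0.244, 0.97, -0.0, -0.001]
force: [-1.0, -0.1, 0.7]
opening: 0.999
```

servo_tool([
  [[0,0,0],[0,0,0]],
  [[0,0,0],[0,0,0]],
  [[0,0,0],[0,0,0]],
  [[0,0,0],[0,0,0]],
  [[0,0,0],[0,0,0]],
], gripper=0, newtons=100)

```text
t: 15.8
eef_pos: [488.1, 147.1, 40.1]
eef_rot: [0.245, 0.97, 0.0, 0.0]
force: [-1.2, -0.2, 15.1]
opening: 0.155
```

servo_tool([
  [[0,0,0],[0,0,0]],
  [[0,0,0],[0,0,0]],
  [[0,0,0],[0,0,0]],
])

```text
t: 16.1
eef_pos: [488.0, 147.0, 40.2]
eef_rot: [0.245, 0.97, 0.0, 0.0]
force: [-1.2, -0.3, 5.3]
opening: 0.144
```

```bash
python3 -c "
from h import *
plan((487,148.2,38,151.8));print(robot.get_state()['wrist_torque'])"
```

```text
t 16.10 at [488.  147.   40.2] psi 151.6 F [-1.2 -0.3  5.3] op 0.144
[[1.5, 0.5, 2.2], [0.0, 0.0, -0.2]]
-> (487, 148.2, 38, 151.8)
[-0.08874806  0.18600125 -0.01360412]
```

Torque is about zero at the grasp, so I twist 12.5° as on the left.

servo_tool([
  [[0,0,0],[0,0,2]],
  [[0,0,0],[0,0,4]],
  [[0,0,0],[0,0,6]],
  [[0,0,0],[0,0,8]],
  [[0,0,0],[0,0,10]],
])

```text
t: 16.6
eef_pos: [488.1, 147.1, 40.2]
eef_rot: [0.329, 0.944, 0.0, 0.001]
force: [0.1, -0.9, 5.3]
opening: 0.143
```

servo_tool([
  [[0,0,0],[0,0,1.5]],
  [[0,0,0],[0,0,2.5]],
  [[0,0,0],[0,0,2.5]],
  [[0,0,0],[0,0,2.5]],
  [[0,0,0],[0,0,2.5]],
])

```text
t: 17.1
eef_pos: [488.1, 147.2, 40.2]
eef_rot: [0.348, 0.937, 0.0, 0.001]
force: [0.3, -0.7, 4.9]
opening: 0.146
```

```bash
python3 -c "
from h import *
plan();print(robot.get_state()['wrist_torque'])"
```

```text
t 17.10 at [488.1 147.2  40.2] psi 139.3 F [ 0.3 -0.7  4.9] op 0.146
[-0.11799921  0.13044094  0.57265879]
```

servo_tool([
  [[0,0,0],[0,0,0]],
  [[0,0,0],[0,0,0]],
  [[0,0,0],[0,0,0]],
  [[0,0,0],[0,0,0]],
  [[0,0,0],[0,0,0]],
])

```text
t: 17.6
eef_pos: [488.1, 147.1, 40.2]
eef_rot: [0.348, 0.937, 0.0, 0.001]
force: [-0.8, 0.5, 5.8]
opening: 0.141
```

servo_tool([
  [[0,0,0],[0,0,0]],
  [[0,0,0],[0,0,0]],
  [[0,0,0],[0,0,0]],
  [[0,0,0],[0,0,0]],
  [[0,0,0],[0,0,0]],
])

```text
t: 18.1
eef_pos: [488.1, 147.2, 40.2]
eef_rot: [0.348, 0.937, 0.0, 0.001]
force: [0.4, 0.2, 5.9]
opening: 0.143
```

servo_tool([
  [[0,0,0],[0,0,0]],
  [[0,0,0],[0,0,0]],
  [[0,0,0],[0,0,0]],
  [[0,0,0],[0,0,0]],
  [[0,0,0],[0,0,0]],
])

```text
t: 18.6
eef_pos: [488.1, 147.2, 40.2]
eef_rot: [0.348, 0.937, 0.0, 0.001]
force: [0.1, -0.4, 5.6]
opening: 0.145
```

servo_tool([
  [[0,0,0],[0,0,0]],
  [[0,0,0],[0,0,0]],
  [[0,0,0],[0,0,0]],
  [[0,0,0],[0,0,0]],
  [[0,0,0],[0,0,0]],
])

```text
t: 19.1
eef_pos: [488.1, 147.1, 40.2]
eef_rot: [0.348, 0.937, 0.0, 0.001]
force: [0.3, -1.0, 6.0]
opening: 0.143
```

```bash
python3 -c "
from h import *
plan();print(robot.get_state()['wrist_torque'])"
```

```text
t 19.10 at [488.1 147.1  40.2] psi 139.2 F [ 0.3 -1.   6. ] op 0.143
[-0.1281096   0.184472    0.56242733]
```

servo_tool([
  [[0,0,0],[0,0,-3]],
  [[0,0,0],[0,0,-6]],
  [[0,0,0],[0,0,-9]],
  [[0,0,0],[0,0,-12.5]],
  [[0,0,0],[0,0,-12.5]],
])

```text
t: 19.6
eef_pos: [488.0, 147.1, 40.2]
eef_rot: [0.244, 0.97, 0.0, 0.0]
force: [-1.3, -0.3, 5.6]
opening: 0.147
```

servo_tool([
  [[0,0,0],[0,0,0]],
  [[0,0,0],[0,0,0]],
  [[0,0,0],[0,0,0]],
  [[0,0,0],[0,0,0]],
  [[0,0,0],[0,0,0]],
], gripper=100)

```text
t: 20.1
eef_pos: [487.5, 146.7, 39.5]
eef_rot: [0.245, 0.97, -0.0, -0.0]
force: [0.5, -0.1, 1.4]
opening: 0.975
```

servo_tool([
  [[0,0,-25],[0,0,0]],
  [[0,0,-60],[0,0,0]],
  [[0,0,-86],[0,0,0]],
  [[0,0,-86],[0,0,0]],
  [[0,0,-86],[0,0,0]],
])

```text
t: 20.6
eef_pos: [487.8, 146.5, 125.7]
eef_rot: [0.245, 0.969, -0.0, 0.0]
force: [0.6, -0.2, -0.3]
opening: 1.005
```

servo_tool([
  [[-28.5,-53,0],[0,0,-26.5]],
  [[-28.5,-53,0],[0,0,-26.5]],
  [[-28.5,-53,0],[0,0,-26.5]],
  [[-28.5,-53,0],[0,0,-26.5]],
  [[-28.5,-53,0],[0,0,-26.5]],
])

```text
t: 21.1
eef_pos: [486.8, 86.8, 124.8]
eef_rot: [0.018, 1.0, 0.0, -0.001]
force: [-0.5, 0.7, -0.6]
opening: 1.001
```

servo_tool([
  [[-2,-60,0],[0,0,-26.5]],
  [[-2,-60,0],[0,0,-26.5]],
  [[-2,-60,0],[0,0,-26.5]],
  [[-2,-60,0],[0,0,-26.5]],
  [[-2,-60,0],[0,0,-26.5]],
])

```text
t: 21.6
eef_pos: [487.3, 27.4, 125.4]
eef_rot: [-0.212, 0.977, 0.0, -0.0]
force: [0.6, 1.1, 0.8]
opening: 0.997
```

servo_tool([
  [[0,0,0],[0,0,0]],
  [[0,0,0],[0,0,0]],
])

```text
t: 21.8
eef_pos: [487.6, 27.1, 125.7]
eef_rot: [-0.213, 0.977, -0.0, 0.0]
force: [-0.3, -0.3, 0.2]
opening: 1.001
```

```bash
python3 -c "
from h import *
plan((487.6,27.7,39,204.9));print(robot.get_state()['wrist_torque'],robot.get_state()['joint_pos'])"
```

```text
t 21.80 at [487.6  27.1 125.7] psi -155.4 F [-0.3 -0.3  0.2] op 1.001
[[-0.3, 0.5, 86.7], [-0.0, 0.0, -0.3]]
-> (487.6, 27.7, 39, 204.9)
[ 0.04365288 -0.01367447 -0.00992681] [ 0.6303529   0.65279792 -1.01433712  1.99997045  0.71962571  0.89909019
  1.2242377 ]
```

servo_tool([
  [[0,0.5,30],[0,0,0]],
  [[0,0.5,60],[0,0,0]],
  [[0,0.5,82],[0,0,0]],
  [[0,0.5,86.5],[0,0,0]],
  [[0,0.5,86.5],[0,0,0]],
])

```text
t: 22.3
eef_pos: [487.1, 27.4, 39.0]
eef_rot: [-0.213, 0.977, 0.0, -0.0]
force: [-0.3, 0.5, 0.6]
opening: 1.0
```

servo_tool([
  [[0,0,0],[0,0,0]],
  [[0,0,0],[0,0,0]],
  [[0,0,0],[0,0,0]],
  [[0,0,0],[0,0,0]],
  [[0,0,0],[0,0,0]],
], gripper=0, newtons=100)

```text
t: 22.8
eef_pos: [487.7, 26.5, 39.5]
eef_rot: [-0.213, 0.977, -0.0, 0.0]
force: [-4.3, -4.3, 24.1]
opening: 0.152
```

servo_tool([
  [[0,0,0],[0,0,0]],
  [[0,0,0],[0,0,0]],
  [[0,0,0],[0,0,0]],
])

```text
t: 23.1
eef_pos: [487.6, 26.5, 39.7]
eef_rot: [-0.213, 0.977, -0.001, 0.0]
force: [-1.0, -2.4, 6.8]
opening: 0.143
```

```bash
python3 -c "
from h import *
plan();print(robot.get_state()['wrist_torque'])"
```

```text
t 23.10 at [487.6  26.5  39.7] psi -155.4 F [-1.  -2.4  6.8] op 0.143
[-0.32877958  0.30765643  0.03135974]
```

servo_tool([
  [[0,0,0],[0,0,2]],
  [[0,0,0],[0,0,4]],
  [[0,0,0],[0,0,6]],
  [[0,0,0],[0,0,8]],
  [[0,0,0],[0,0,10]],
])

```text
t: 23.6
eef_pos: [487.6, 26.6, 39.6]
eef_rot: [-0.127, 0.992, -0.001, 0.0]
force: [-1.3, -2.5, 7.1]
opening: 0.146
```

```bash
python3 -c "
from h import *
plan();print(robot.get_state()['wrist_torque'])"
```

```text
t 23.60 at [487.6  26.6  39.6] psi -165.4 F [-1.3 -2.5  7.1] op 0.146
[-0.27469447  0.29867231  0.45419813]
```

servo_tool([
  [[0,0,0],[0,0,1.5]],
  [[0,0,0],[0,0,2.5]],
  [[0,0,0],[0,0,2.5]],
  [[0,0,0],[0,0,2.5]],
  [[0,0,0],[0,0,2.5]],
])

```text
t: 24.1
eef_pos: [487.6, 26.6, 39.6]
eef_rot: [-0.106, 0.994, -0.001, 0.0]
force: [-1.2, -2.4, 6.8]
opening: 0.142
```

servo_tool([
  [[0,0,0],[0,0,0]],
  [[0,0,0],[0,0,0]],
  [[0,0,0],[0,0,0]],
  [[0,0,0],[0,0,0]],
  [[0,0,0],[0,0,0]],
])

```text
t: 24.6
eef_pos: [487.6, 26.7, 39.6]
eef_rot: [-0.106, 0.994, -0.001, 0.0]
force: [-0.2, -1.9, 6.4]
opening: 0.145
```

servo_tool([
  [[0,0,0],[0,0,0]],
  [[0,0,0],[0,0,0]],
  [[0,0,0],[0,0,0]],
  [[0,0,0],[0,0,0]],
  [[0,0,0],[0,0,0]],
])

```text
t: 25.1
eef_pos: [487.6, 26.7, 39.7]
eef_rot: [-0.106, 0.994, -0.001, 0.0]
force: [-1.9, -3.0, 6.9]
opening: 0.141
```

servo_tool([
  [[0,0,0],[0,0,0]],
  [[0,0,0],[0,0,0]],
  [[0,0,0],[0,0,0]],
  [[0,0,0],[0,0,0]],
  [[0,0,0],[0,0,0]],
])

```text
t: 25.6
eef_pos: [487.6, 26.6, 39.6]
eef_rot: [-0.106, 0.994, -0.001, 0.0]
force: [-1.5, -2.3, 7.4]
opening: 0.139
```

servo_tool([
  [[0,0,0],[0,0,0]],
  [[0,0,0],[0,0,0]],
  [[0,0,0],[0,0,0]],
  [[0,0,0],[0,0,0]],
  [[0,0,0],[0,0,0]],
])

```text
t: 26.1
eef_pos: [487.6, 26.7, 39.7]
eef_rot: [-0.106, 0.994, -0.001, 0.0]
force: [-1.4, -1.7, 6.1]
opening: 0.15
```

```bash
python3 -c "
from h import *
plan();print(robot.get_state()['wrist_torque'])"
```

```text
t 26.10 at [487.6  26.7  39.7] psi -167.8 F [-1.4 -1.7  6.1] op 0.150
[-0.34905445  0.3454373   0.58704326]
```

servo_tool([
  [[0,0,0],[0,0,-3]],
  [[0,0,0],[0,0,-6]],
  [[0,0,0],[0,0,-9]],
  [[0,0,0],[0,0,-12.5]],
  [[0,0,0],[0,0,-12.5]],
])

```text
t: 26.6
eef_pos: [487.6, 26.5, 39.6]
eef_rot: [-0.214, 0.977, -0.001, 0.0]
force: [-1.6, -2.1, 7.5]
opening: 0.148
```

servo_tool([
  [[0,0,0],[0,0,0]],
  [[0,0,0],[0,0,0]],
  [[0,0,0],[0,0,0]],
  [[0,0,0],[0,0,0]],
  [[0,0,0],[0,0,0]],
], gripper=100)

```text
t: 27.1
eef_pos: [487.3, 27.1, 39.1]
eef_rot: [-0.213, 0.977, 0.0, -0.0]
force: [0.2, -0.1, -0.6]
opening: 0.974
```

servo_tool([
  [[0,0,-25],[0,0,0]],
  [[0,0,-70],[0,0,0]],
  [[0,0,-115],[0,0,0]],
  [[0,0,-160],[0,0,0]],
  [[0,0,-190],[0,0,0]],
])

```text
t: 27.6
eef_pos: [488.0, 27.6, 232.0]
eef_rot: [-0.214, 0.977, -0.0, 0.001]
force: [0.5, 0.6, -0.1]
opening: 0.997
```

```bash
python3 -c "
from h import *
p,d=snap('top','t3');P=cloud('top',d);Z=P[...,2]
v,u=np.mgrid[:420,:560]
n,l,s,c=cv2.connectedComponentsWithStats(((Z>145)&(Z<180)&(u>310)&(u<400)&(v>170)&(v<270)).astype('uint8'))
for i in range(1,n):
  if s[i,4]>5: print('cyl top',ray('top',c[i],166)[:2].round(1),s[i,4])
ps,ds=snap('scene','s3');P=cloud('scene',ds);Z=P[...,2]
m=(Z>150)&(Z<180)&(P[...,1]<-80)&(P[...,1]>-350)&(P[...,0]<700)
n,l,s,c=cv2.connectedComponentsWithStats(m.astype('uint8'))
for i in range(1,n):
  if s[i,4]>5: 
    print('cyl scene',P[l==i].mean(0).round(1),s[i,4])
plan()
b=ps.astype(int);m=(b[...,2]>b[...,0]+50)&(b[...,2]>80)&(Z>5)&(Z<60);print('box',P[m].mean(0),m.sum())
"
```

```text
cyl top [ 606.1 -153.3] 72
cyl top [ 595.  -290.2] 73
cyl top [ 462.2 -299.3] 78
cyl top [ 442.1 -127.9] 71
cyl scene [-406.2  -91.1  158. ] 18
cyl scene [ 445.2 -134.3  164.1] 129
cyl scene [ 610.  -160.8  164.4] 146
cyl scene [ 465.3 -306.6  164.2] 166
cyl scene [ 599.4 -297.7  164.8] 171
t 27.70 at [489.7  27.8 232.9] psi -155.4 F [0.2 0.1 0.6] op 1.001
box [611.34375077 425.16273556  37.17828771] 394
```

View pics/s3.png

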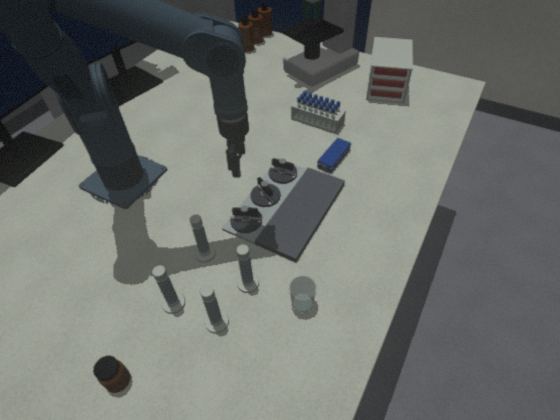

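```bash
python3 -c "
from h import *
plan((606,-153.5,230,90),(606,-153.5,129,90))"
```

```text
t 27.70 at [489.7  27.8 232.9] psi -155.4 F [0.2 0.1 0.6] op 1.001
[[-10.0, -71.1, 1.2], [0.1, 0.1, 38.2]]
[[-51.9, -49.6, 1.2], [0.1, 0.1, 38.2]]
[[-71.5, -6.9, 1.1], [0.1, 0.1, 38.2]]
-> (606, -153.5, 230, 90)
[[0.0, -0.0, 101.0], [0.0, 0.0, -0.0]]
-> (606, -153.5, 129, 90)
```

servo_tool([
  [[-10,-71,0],[0,0,38.2]],
  [[-10,-71,0],[0,0,38.2]],
  [[-10,-71,0],[0,0,38.2]],
  [[-10,-71,0],[0,0,38.2]],
  [[-10,-71,0],[0,0,38.2]],
])

```text
t: 28.2
eef_pos: [525.5, -33.6, 228.1]
eef_rot: [0.121, 0.993, -0.0, -0.001]
force: [-0.8, -0.4, 0.1]
opening: 1.0
```

servo_tool([
  [[-52,-50,0],[0,0,38.2]],
  [[-52,-50,0],[0,0,38.2]],
  [[-52,-50,0],[0,0,38.2]],
  [[-52,-50,0],[0,0,38.2]],
  [[-52,-50,0],[0,0,38.2]],
])

```text
t: 28.7
eef_pos: [564.3, -94.2, 227.9]
eef_rot: [0.439, 0.899, -0.0, -0.001]
force: [0.3, 1.2, -0.0]
opening: 1.004
```

servo_tool([
  [[-71.5,-7,0],[0,0,38.2]],
  [[-71.5,-7,0],[0,0,38.2]],
  [[-71.5,-7,0],[0,0,38.2]],
  [[-71.5,-7,0],[0,0,38.2]],
  [[-71.5,-7,0],[0,0,38.2]],
])

```text
t: 29.2
eef_pos: [603.1, -154.7, 227.7]
eef_rot: [0.709, 0.706, -0.001, -0.001]
force: [0.3, 0.7, -0.4]
opening: 1.001
```

servo_tool([
  [[0,0,0],[0,0,0]],
  [[0,0,0],[0,0,0]],
  [[0,0,0],[0,0,0]],
])

```text
t: 29.5
eef_pos: [603.4, -154.6, 228.6]
eef_rot: [0.706, 0.708, -0.0, -0.0]
force: [-0.0, -0.3, -0.2]
opening: 0.997
```

```bash
python3 -c "
from h import *
plan((606.3,-154,230,90),(606.3,-154,129,90))"
```

```text
t 29.50 at [ 603.4 -154.6  228.6] psi 90.1 F [-0.  -0.3 -0.2] op 0.997
[[0.6, 2.9, -1.4], [-0.0, -0.0, 0.1]]
-> (606.3, -154, 230, 90)
[[0.0, -0.0, 101.0], [0.0, 0.0, 0.0]]
-> (606.3, -154, 129, 90)
```

servo_tool([
  [[0.5,3,0],[0,0,0]],
  [[0.5,3,30],[0,0,0]],
  [[0.5,3,60],[0,0,0]],
  [[0.5,3,85],[0,0,0]],
  [[0.5,3,100],[0,0,0]],
])

```text
t: 30.0
eef_pos: [605.7, -154.1, 127.0]
eef_rot: [0.707, 0.708, -0.001, -0.001]
force: [0.3, 0.7, 0.2]
opening: 0.999
```

servo_tool([
  [[0,0,0],[0,0,0]],
  [[0,0,0],[0,0,0]],
  [[0,0,0],[0,0,0]],
  [[0,0,0],[0,0,0]],
  [[0,0,0],[0,0,0]],
], gripper=0, newtons=60)

```text
t: 30.5
eef_pos: [607.9, -154.3, 130.8]
eef_rot: [0.707, 0.707, 0.001, 0.001]
force: [0.0, 0.2, 6.4]
opening: 0.359
```

servo_tool([
  [[0,0,0],[0,0,0]],
  [[0,0,0],[0,0,0]],
  [[0,0,-5],[0,0,0]],
  [[0,0,-10],[0,0,0]],
  [[0,0,-20],[0,0,0]],
])

```text
t: 31.0
eef_pos: [605.6, -154.1, 148.7]
eef_rot: [0.707, 0.707, -0.001, -0.001]
force: [-0.4, -0.8, -2.3]
opening: 0.357
```

servo_tool([
  [[0,0,-10],[0,0,0]],
  [[0,0,-20],[0,0,0]],
  [[0,0,-30],[0,0,0]],
  [[0,0,-35],[0,0,0]],
  [[0,0,-35],[0,0,0]],
])

```text
t: 31.5
eef_pos: [607.2, -154.2, 185.2]
eef_rot: [0.707, 0.707, 0.0, 0.001]
force: [-0.1, 0.1, -3.0]
opening: 0.362
```

```bash
python3 -c "
from h import *
plan((625,282,185,90))
p,d=snap('scene','s4')
cv2.imwrite('pics/c4.png',p[130:350,140:440,::-1])"
```

```text
t 31.50 at [ 607.2 -154.2  185.2] psi 90.0 F [-0.1  0.1 -3. ] op 0.362
[[218.1, 9.0, 0.0], [0.0, 0.0, 0.0]]
[[218.1, 9.0, 0.1], [0.0, 0.0, 0.0]]
-> (625, 282, 185, 90)
```

View pics/c4.png

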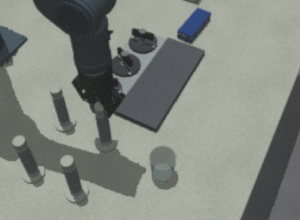

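servo_tool([
  [[10,0,0],[0,0,0]],
  [[30,2,0],[0,0,0]],
  [[60,4,0],[0,0,0]],
  [[95,6,0],[0,0,0]],
  [[130,8,0],[0,0,0]],
])

```text
t: 32.05
eef_pos: [614.0, -22.1, 183.5]
eef_rot: [0.707, 0.707, -0.0, -0.001]
force: [0.6, -0.1, -3.9]
opening: 0.359
```

servo_tool([
  [[38,2,0],[0,0,0]],
  [[76,4,0],[0,0,0]],
  [[114,6,0],[0,0,0]],
  [[152,8,0],[0,0,0]],
  [[190,10,0],[0,0,0]],
])

```text
t: 32.55
eef_pos: [623.5, 168.2, 183.5]
eef_rot: [0.707, 0.708, -0.0, -0.0]
force: [1.1, -0.2, -2.6]
opening: 0.363
```

servo_tool([
  [[36,0,0],[0,0,0]],
  [[68,0,0],[0,0,0]],
  [[94,0,0],[0,0,0]],
  [[110,0,0],[0,0,0]],
  [[116,0,0],[0,0,0]],
])

```text
t: 33.05
eef_pos: [623.1, 284.4, 183.6]
eef_rot: [0.706, 0.708, -0.0, -0.001]
force: [0.5, 0.5, -2.9]
opening: 0.357
```

servo_tool([
  [[0,0,0],[0,0,0]],
  [[0,0,0],[0,0,0]],
  [[0,0,5],[0,0,0]],
  [[0,0,12],[0,0,0]],
  [[0,0,20],[0,0,0]],
])

```text
t: 33.55
eef_pos: [624.5, 280.9, 163.4]
eef_rot: [0.707, 0.707, -0.0, 0.0]
force: [-0.2, 0.3, -2.3]
opening: 0.354
```

```bash
python3 -c "
from h import *
plan((625,282,152,90))
p,d=snap('scene','s5')
cv2.imwrite('pics/c5.png',cv2.resize(p[60:290,180:420,::-1],None,fx=2,fy=2))"
```

```text
t 33.55 at [624.5 280.9 163.4] psi 90.0 F [-0.2  0.3 -2.3] op 0.354
[[1.1, 0.5, 11.4], [-0.0, 0.0, -0.0]]
-> (625, 282, 152, 90)
```

View pics/c5.png

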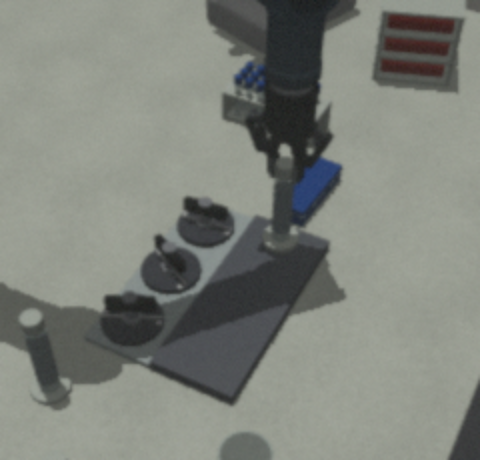

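servo_tool([
  [[0,0,4],[0,0,0]],
  [[0,0,8],[0,0,0]],
  [[0,0,9],[0,0,0]],
  [[0,0,10],[0,0,0]],
  [[0,0,10],[0,0,0]],
])

```text
t: 34.1
eef_pos: [624.4, 281.9, 154.1]
eef_rot: [0.707, 0.707, 0.0, 0.0]
force: [0.8, 0.2, -2.9]
opening: 0.361
```

servo_tool([
  [[0,0,0],[0,0,0]],
  [[0,0,0],[0,0,0]],
])

```text
t: 34.3
eef_pos: [624.4, 282.0, 154.3]
eef_rot: [0.707, 0.707, 0.0, 0.0]
force: [-0.3, 0.8, -2.7]
opening: 0.359
```

servo_tool([
  [[0,0,1],[0,0,0]],
  [[0,0,1],[0,0,0]],
  [[0,0,1],[0,0,0]],
])

```text
t: 34.6
eef_pos: [624.3, 281.8, 153.1]
eef_rot: [0.707, 0.707, -0.0, -0.0]
force: [-0.5, 0.1, -3.3]
opening: 0.362
```

servo_tool([
  [[0,0,1],[0,0,0]],
  [[0,0,1],[0,0,0]],
  [[0,0,1],[0,0,0]],
])

```text
t: 34.9
eef_pos: [624.5, 282.0, 152.7]
eef_rot: [0.707, 0.707, 0.0, 0.0]
force: [-1.1, -0.4, 3.2]
opening: 0.362
```

servo_tool([
  [[0,0,0],[0,0,0]],
  [[0,0,0],[0,0,0]],
  [[0,0,0],[0,0,0]],
], gripper=55)

```text
t: 35.2
eef_pos: [624.3, 281.9, 152.0]
eef_rot: [0.707, 0.707, 0.0, -0.0]
force: [-0.1, 0.4, 0.3]
opening: 0.55
```

servo_tool([
  [[0,0,0],[0,0,0]],
  [[0,0,0],[0,0,0]],
  [[0,0,0],[0,0,0]],
], gripper=100)

```text
t: 35.5
eef_pos: [624.3, 281.9, 152.1]
eef_rot: [0.707, 0.707, -0.0, -0.0]
force: [-0.2, 0.2, -0.1]
opening: 0.998
```

servo_tool([
  [[0,0,-15],[0,0,0]],
  [[0,0,-40],[0,0,0]],
  [[0,0,-70],[0,0,0]],
  [[0,0,-95],[0,0,0]],
  [[0,0,-95],[0,0,0]],
])

```text
t: 36.0
eef_pos: [626.3, 283.6, 252.8]
eef_rot: [0.707, 0.707, 0.004, 0.001]
force: [0.2, -0.0, 0.5]
opening: 1.001
```

servo_tool([
  [[-205,-91,0],[0,0,0]],
  [[-205,-91,0],[0,0,0]],
  [[-205,-91,0],[0,0,0]],
  [[-205,-91,0],[0,0,0]],
  [[-205,-91,0],[0,0,0]],
])

```text
t: 36.5
eef_pos: [531.8, 71.9, 247.0]
eef_rot: [0.708, 0.706, -0.002, 0.001]
force: [0.0, -0.1, 0.9]
opening: 0.998
```

servo_tool([
  [[-205,-91,0],[0,0,0]],
  [[-205,-91,0],[0,0,0]],
  [[-205,-91,0],[0,0,0]],
  [[-205,-91,0],[0,0,0]],
  [[-205,-91,0],[0,0,0]],
])

```text
t: 37.0
eef_pos: [440.2, -132.5, 247.2]
eef_rot: [0.709, 0.706, -0.001, 0.0]
force: [0.4, -0.3, 0.6]
opening: 0.999
```

```bash
cat > cyl.py <<'E'
from h import *
p,d=snap('scene');P=cloud('scene',d);Z=P[...,2]
m=(Z>150)&(Z<200)&(P[...,1]<310)&(P[...,1]>-350)&(P[...,0]<700)&(P[...,0]>400)
n,l,s,c=cv2.connectedComponentsWithStats(m.astype('uint8'))
for i in range(1,n):
  if s[i,4]>30: print('cyl',(P[l==i].mean(0)+[-3.5,7,0]).round(1),s[i,4])
b=p.astype(int);m=(b[...,2]>b[...,0]+50)&(b[...,2]>80)&(Z>5)&(Z<60);print('box',P[m].mean(0).round(),m.sum())
E
python3 cyl.py; python3 -c "
from h import *
plan((442.3,-128.5,250,90),(442.3,-128.5,129,90))"
```

```text
cyl [623.4 278.2 175.7] 154
cyl [ 442.  -127.5  163.8] 133
cyl [ 461.6 -299.7  164.3] 164
cyl [ 596.1 -290.5  164.3] 174
box [615. 433.  37.] 331
t 37.05 at [ 439.2 -135.1  247. ] psi 89.6 F [-1.9 -3.5  0.6] op 0.999
[[6.6, 3.0, -3.0], [-0.1, 0.2, -0.4]]
-> (442.3, -128.5, 250, 90)
[[0.0, 0.0, 121.0], [-0.0, 0.0, 0.0]]
-> (442.3, -128.5, 129, 90)
```

servo_tool([
  [[0,0,0],[0,0,0]],
  [[0,0,0],[0,0,0]],
  [[0,0,0],[0,0,0]],
  [[0,0,0],[0,0,0]],
])

```text
t: 37.45
eef_pos: [443.1, -126.9, 247.2]
eef_rot: [0.706, 0.708, 0.0, -0.0]
force: [-0.5, -0.5, -0.5]
opening: 1.001
```

```bash
python3 -c "
from h import *
plan((442.3,-128.3,129,90));print(robot.get_state()['joint_pos'],robot.get_state()['dq'].round(3))"
```

```text
t 37.45 at [ 443.1 -126.9  247.2] psi 90.2 F [-0.5 -0.5 -0.5] op 1.001
[[-1.4, -0.8, 118.2], [0.0, -0.0, 0.2]]
-> (442.3, -128.3, 129, 90)
[ 0.71019654  0.24677082 -0.60625517  1.97418902  0.16904582  0.96986915
  0.02526539] [ 0.003  0.001  0.007  0.002  0.001 -0.     0.002]
```

servo_tool([
  [[-1,-1,30],[0,0,0]],
  [[-1,-1,65],[0,0,0]],
  [[-1,-1,95],[0,0,0]],
  [[-1,-1,113],[0,0,0]],
  [[-1,-1,118],[0,0,0]],
])

```text
t: 37.95
eef_pos: [440.5, -128.1, 127.3]
eef_rot: [0.706, 0.708, -0.001, -0.002]
force: [-0.2, -0.6, 0.9]
opening: 1.001
```

servo_tool([
  [[0,0,0],[0,0,0]],
  [[0,0,0],[0,0,0]],
  [[0,0,0],[0,0,0]],
  [[0,0,0],[0,0,0]],
  [[0,0,0],[0,0,0]],
], gripper=0, newtons=60)

```text
t: 38.45
eef_pos: [442.6, -129.5, 130.2]
eef_rot: [0.707, 0.707, 0.0, 0.001]
force: [-0.3, 0.7, 5.6]
opening: 0.356
```

servo_tool([
  [[0,0,0],[0,0,0]],
  [[0,0,0],[0,0,0]],
  [[0,0,-5],[0,0,0]],
  [[0,0,-10],[0,0,0]],
  [[0,0,-20],[0,0,0]],
])

```text
t: 38.95
eef_pos: [440.9, -129.2, 149.2]
eef_rot: [0.707, 0.707, -0.0, -0.001]
force: [0.7, 0.6, -3.5]
opening: 0.357
```

servo_tool([
  [[0,0,-10],[0,0,0]],
  [[0,0,-20],[0,0,0]],
  [[0,0,-30],[0,0,0]],
  [[0,0,-35],[0,0,0]],
  [[0,0,-35],[0,0,0]],
])

```text
t: 39.45
eef_pos: [442.1, -129.4, 185.0]
eef_rot: [0.707, 0.707, 0.0, 0.001]
force: [0.7, -0.5, -2.9]
opening: 0.363
```

```bash
python3 -c "
from h import *
plan((625,-60,185,90),(625,192,185,90))"; python3 cyl.py
```

```text
t 39.45 at [ 442.1 -129.4  185. ] psi 90.0 F [ 0.7 -0.5 -2.9] op 0.363
[[69.4, 182.9, 0.2], [0.1, 0.0, 0.0]]
-> (625, -60, 185, 90)
[[126.0, 0.0, 0.0], [-0.0, -0.0, 0.0]]
[[126.0, 0.0, 0.0], [-0.0, -0.0, 0.0]]
-> (625, 192, 185, 90)
cyl [623.6 278.3 176.7] 149
cyl [ 446.2 -133.3  176.6] 156
cyl [ 461.5 -299.7  164.1] 164
cyl [ 596.  -290.5  164.7] 171
box [615. 433.  37.] 333
```

servo_tool([
  [[3,10,0],[0,0,0]],
  [[10,30,0],[0,0,0]],
  [[21,60,0],[0,0,0]],
  [[34,94,0],[0,0,0]],
  [[47,128,0],[0,0,0]],
])

```text
t: 40.0
eef_pos: [571.1, -81.4, 183.3]
eef_rot: [0.707, 0.707, -0.0, -0.0]
force: [-0.2, 0.5, -2.1]
opening: 0.357
```

servo_tool([
  [[18,27,0],[0,0,0]],
  [[43,43,0],[0,0,0]],
  [[74,52,0],[0,0,0]],
  [[108,55,0],[0,0,0]],
  [[143,55,0],[0,0,0]],
])

```text
t: 40.5
eef_pos: [625.1, 62.5, 183.0]
eef_rot: [0.707, 0.707, -0.0, -0.0]
force: [0.6, 0.0, -4.2]
opening: 0.358
```

servo_tool([
  [[35,0,0],[0,0,0]],
  [[70,0,0],[0,0,0]],
  [[100,0,0],[0,0,0]],
  [[122,0,0],[0,0,0]],
  [[131,0,0],[0,0,0]],
])

```text
t: 41.0
eef_pos: [623.5, 196.0, 183.3]
eef_rot: [0.705, 0.709, 0.0, -0.001]
force: [-0.3, 0.5, -3.2]
opening: 0.364
```

servo_tool([
  [[0,0,0],[0,0,0]],
  [[0,0,0],[0,0,0]],
  [[0,0,6],[0,0,0]],
  [[0,0,14],[0,0,0]],
  [[0,0,20],[0,0,0]],
])

```text
t: 41.5
eef_pos: [624.2, 190.6, 162.9]
eef_rot: [0.707, 0.707, -0.001, -0.0]
force: [-0.2, 0.1, -2.9]
opening: 0.362
```

servo_tool([
  [[0,0,4],[0,0,0]],
  [[0,0,8],[0,0,0]],
  [[0,0,9],[0,0,0]],
  [[0,0,9],[0,0,0]],
  [[0,0,9],[0,0,0]],
])

```text
t: 42.0
eef_pos: [624.6, 192.0, 155.4]
eef_rot: [0.707, 0.707, 0.0, 0.0]
force: [0.7, -0.0, -1.9]
opening: 0.359
```

```bash
python3 -c "
from h import *
plan((625,192,152.5,90))"; python3 cyl.py
```

```text
t 42.00 at [624.6 192.  155.4] psi 90.0 F [ 0.7 -0.  -1.9] op 0.359
[[-0.0, 0.4, 2.9], [0.0, -0.0, 0.0]]
-> (625, 192, 152.5, 90)
cyl [622.4 189.9 179.4] 250
cyl [ 461.5 -299.9  164.3] 161
cyl [ 595.9 -290.6  164.7] 170
box [618. 435.  38.] 286
```

servo_tool([
  [[0,0,1],[0,0,0]],
  [[0,0,2],[0,0,0]],
  [[0,0,2],[0,0,0]],
])

```text
t: 42.35
eef_pos: [624.3, 191.8, 152.9]
eef_rot: [0.707, 0.707, -0.0, -0.0]
force: [-0.5, -0.6, -2.6]
opening: 0.361
```

servo_tool([
  [[0,0,1],[0,0,0]],
  [[0,0,1],[0,0,0]],
  [[0,0,1],[0,0,0]],
])

```text
t: 42.65
eef_pos: [624.5, 192.1, 152.3]
eef_rot: [0.707, 0.707, 0.0, 0.0]
force: [0.5, 0.1, -0.2]
opening: 0.362
```

servo_tool([
  [[0,0,0.5],[0,0,0]],
  [[0,0,0.5],[0,0,0]],
  [[0,0,0.5],[0,0,0]],
])

```text
t: 42.95
eef_pos: [624.5, 192.2, 152.3]
eef_rot: [0.707, 0.707, 0.0, 0.0]
force: [-2.4, -0.2, 4.6]
opening: 0.36
```

servo_tool([
  [[0,0,0],[0,0,0]],
  [[0,0,0],[0,0,0]],
  [[0,0,0],[0,0,0]],
], gripper=55)

```text
t: 43.25
eef_pos: [624.4, 191.7, 151.4]
eef_rot: [0.707, 0.707, -0.0, -0.0]
force: [0.0, -0.1, -0.2]
opening: 0.548
```

servo_tool([
  [[0,0,0],[0,0,0]],
  [[0,0,0],[0,0,0]],
  [[0,0,0],[0,0,0]],
], gripper=100)

```text
t: 43.55
eef_pos: [624.4, 191.9, 151.6]
eef_rot: [0.707, 0.707, -0.0, -0.0]
force: [0.2, -0.7, 0.4]
opening: 0.996
```

servo_tool([
  [[0,0,-15],[0,0,0]],
  [[0,0,-40],[0,0,0]],
  [[0,0,-70],[0,0,0]],
  [[0,0,-95],[0,0,0]],
  [[0,0,-95],[0,0,0]],
])

```text
t: 44.05
eef_pos: [626.6, 193.3, 252.1]
eef_rot: [0.707, 0.707, 0.004, 0.002]
force: [-0.0, 0.1, -0.7]
opening: 1.001
```

servo_tool([
  [[-230,-15,0],[0,0,0]],
  [[-230,-15,0],[0,0,0]],
  [[-230,-15,0],[0,0,0]],
  [[-230,-15,0],[0,0,0]],
  [[-230,-15,0],[0,0,0]],
])

```text
t: 44.55
eef_pos: [608.9, -43.5, 246.7]
eef_rot: [0.709, 0.706, -0.001, 0.001]
force: [-0.2, -0.6, -0.5]
opening: 0.999
```

servo_tool([
  [[-230,-14,0],[0,0,0]],
  [[-230,-14,0],[0,0,0]],
  [[-230,-14,0],[0,0,0]],
  [[-230,-14,0],[0,0,0]],
  [[-230,-14,0],[0,0,0]],
])

```text
t: 45.05
eef_pos: [594.2, -273.6, 246.7]
eef_rot: [0.709, 0.706, -0.001, 0.001]
force: [0.2, -0.1, -0.5]
opening: 1.0
```

servo_tool([
  [[-22,0,0],[0,0,0]],
  [[-22,0,0],[0,0,0]],
  [[-22,0,0],[0,0,0]],
  [[-22,0,0],[0,0,0]],
  [[-22,0,0],[0,0,0]],
])

```text
t: 45.55
eef_pos: [596.2, -288.2, 246.9]
eef_rot: [0.706, 0.708, 0.0, -0.0]
force: [1.0, -1.1, 0.1]
opening: 1.0
```

```bash
python3 -c "
from h import *
plan((595.5,-290.6,129,90))"; python3 cyl.py
```

```text
t 45.55 at [ 596.2 -288.2  246.9] psi 90.2 F [ 1.  -1.1  0.1] op 1.000
[[-2.5, -0.7, 117.9], [0.0, -0.0, 0.2]]
-> (595.5, -290.6, 129, 90)
cyl [623.2 278.5 176.1] 151
cyl [623.2 190.1 176.4] 163
cyl [ 461.6 -299.5  164.3] 163
cyl [ 595.7 -290.4  164.4] 171
box [615. 433.  37.] 338
```

servo_tool([
  [[-2.5,-0.5,30],[0,0,0]],
  [[-2.5,-0.5,65],[0,0,0]],
  [[-2.5,-0.5,95],[0,0,0]],
  [[-2.5,-0.5,113],[0,0,0]],
  [[-2.5,-0.5,118],[0,0,0]],
])

```text
t: 46.1
eef_pos: [593.9, -291.3, 126.2]
eef_rot: [0.706, 0.708, -0.001, -0.002]
force: [-0.4, 0.3, 1.1]
opening: 1.003
```

servo_tool([
  [[0,0,0],[0,0,0]],
  [[0,0,0],[0,0,0]],
  [[0,0,0],[0,0,0]],
  [[0,0,0],[0,0,0]],
  [[0,0,0],[0,0,0]],
], gripper=0, newtons=60)

```text
t: 46.6
eef_pos: [596.3, -292.9, 130.1]
eef_rot: [0.707, 0.707, 0.001, 0.001]
force: [0.3, 0.6, 5.1]
opening: 0.357
```

servo_tool([
  [[0,0,0],[0,0,0]],
  [[0,0,0],[0,0,0]],
  [[0,0,-5],[0,0,0]],
  [[0,0,-10],[0,0,0]],
  [[0,0,-20],[0,0,0]],
])

```text
t: 47.1
eef_pos: [594.1, -292.4, 147.9]
eef_rot: [0.707, 0.707, -0.001, -0.001]
force: [0.2, -0.6, -2.0]
opening: 0.359
```

servo_tool([
  [[0,0,-10],[0,0,0]],
  [[0,0,-20],[0,0,0]],
  [[0,0,-30],[0,0,0]],
  [[0,0,-35],[0,0,0]],
  [[0,0,-35],[0,0,0]],
])

```text
t: 47.6
eef_pos: [595.8, -292.8, 184.8]
eef_rot: [0.707, 0.707, 0.0, 0.001]
force: [-0.9, -0.3, -3.3]
opening: 0.36
```

```bash
python3 -c "
from h import *
plan((625,102,185,90))"; python3 cyl.py
```

```text
t 47.60 at [ 595.8 -292.8  184.8] psi 90.0 F [-0.9 -0.3 -3.3] op 0.360
[[197.4, 14.7, -0.2], [0.0, 0.0, 0.0]]
[[197.4, 14.7, -0.2], [0.0, 0.0, 0.0]]
-> (625, 102, 185, 90)
cyl [623.4 278.4 177. ] 147
cyl [623.2 190.2 176.4] 162
cyl [ 461.6 -299.5  164.2] 163
cyl [ 601.1 -297.8  175.2] 146
box [615. 433.  37.] 337
```

servo_tool([
  [[10,0,0],[0,0,0]],
  [[30,2,0],[0,0,0]],
  [[60,4,0],[0,0,0]],
  [[95,7,0],[0,0,0]],
  [[130,10,0],[0,0,0]],
])

```text
t: 48.15
eef_pos: [604.6, -160.5, 183.0]
eef_rot: [0.707, 0.707, -0.0, -0.001]
force: [0.7, 0.5, -2.9]
opening: 0.356
```

servo_tool([
  [[35,4,0],[0,0,0]],
  [[70,8,0],[0,0,0]],
  [[105,12,0],[0,0,0]],
  [[140,16,0],[0,0,0]],
  [[175,19,0],[0,0,0]],
])

```text
t: 48.65
eef_pos: [623.4, 14.7, 183.1]
eef_rot: [0.707, 0.708, -0.0, -0.0]
force: [0.2, -0.5, -2.7]
opening: 0.358
```

servo_tool([
  [[30,0,0],[0,0,0]],
  [[56,0,0],[0,0,0]],
  [[75,0,0],[0,0,0]],
  [[86,0,0],[0,0,0]],
  [[90,0,0],[0,0,0]],
])

```text
t: 49.15
eef_pos: [623.2, 104.2, 183.3]
eef_rot: [0.706, 0.708, -0.0, -0.001]
force: [-0.0, -0.9, -3.4]
opening: 0.356
```

servo_tool([
  [[0,0,0],[0,0,0]],
  [[0,0,0],[0,0,0]],
  [[0,0,6],[0,0,0]],
  [[0,0,14],[0,0,0]],
  [[0,0,20],[0,0,0]],
])

```text
t: 49.65
eef_pos: [623.6, 101.5, 162.4]
eef_rot: [0.707, 0.707, -0.001, -0.0]
force: [0.4, 0.1, -2.7]
opening: 0.363
```

servo_tool([
  [[0,0,4],[0,0,0]],
  [[0,0,8],[0,0,0]],
  [[0,0,10],[0,0,0]],
  [[0,0,10],[0,0,0]],
  [[0,0,10],[0,0,0]],
])

```text
t: 50.15
eef_pos: [624.1, 102.5, 153.8]
eef_rot: [0.707, 0.707, 0.0, 0.0]
force: [0.4, 0.8, -2.6]
opening: 0.36
```

servo_tool([
  [[0,0,1],[0,0,0]],
  [[0,0,1],[0,0,0]],
  [[0,0,1],[0,0,0]],
])

```text
t: 50.45
eef_pos: [624.0, 102.4, 152.7]
eef_rot: [0.707, 0.707, 0.0, 0.0]
force: [0.2, 0.5, -2.0]
opening: 0.36
```

servo_tool([
  [[0,0,1],[0,0,0]],
  [[0,0,1],[0,0,0]],
  [[0,0,1],[0,0,0]],
])

```text
t: 50.75
eef_pos: [624.2, 102.5, 152.0]
eef_rot: [0.707, 0.707, 0.0, 0.0]
force: [0.1, 0.4, 1.1]
opening: 0.363
```

servo_tool([
  [[0,0,0],[0,0,0]],
  [[0,0,0],[0,0,0]],
  [[0,0,0],[0,0,0]],
], gripper=55)

```text
t: 51.05
eef_pos: [624.0, 102.4, 151.6]
eef_rot: [0.707, 0.707, 0.0, 0.0]
force: [0.2, 0.5, -0.4]
opening: 0.549
```

servo_tool([
  [[0,0,0],[0,0,0]],
  [[0,0,0],[0,0,0]],
  [[0,0,0],[0,0,0]],
], gripper=100)

```text
t: 51.35
eef_pos: [623.9, 102.4, 151.6]
eef_rot: [0.707, 0.707, -0.0, -0.0]
force: [0.1, 0.3, 0.2]
opening: 0.997
```

servo_tool([
  [[0,0,-15],[0,0,0]],
  [[0,0,-40],[0,0,0]],
  [[0,0,-70],[0,0,0]],
  [[0,0,-95],[0,0,0]],
  [[0,0,-95],[0,0,0]],
])

```text
t: 51.85
eef_pos: [626.3, 103.4, 251.9]
eef_rot: [0.707, 0.707, 0.003, 0.002]
force: [0.2, -0.5, 0.1]
opening: 1.003
```

servo_tool([
  [[-201,-81,0],[0,0,0]],
  [[-201,-81,0],[0,0,0]],
  [[-201,-81,0],[0,0,0]],
  [[-201,-81,0],[0,0,0]],
  [[-201,-81,0],[0,0,0]],
])

```text
t: 52.35
eef_pos: [540.6, -105.1, 246.5]
eef_rot: [0.709, 0.705, -0.002, 0.001]
force: [1.3, -0.2, -0.2]
opening: 1.005
```

servo_tool([
  [[-201,-81,0],[0,0,0]],
  [[-201,-81,0],[0,0,0]],
  [[-201,-81,0],[0,0,0]],
  [[-201,-81,0],[0,0,0]],
  [[-201,-81,0],[0,0,0]],
])

```text
t: 52.85
eef_pos: [458.8, -305.8, 246.7]
eef_rot: [0.71, 0.705, -0.002, 0.0]
force: [-0.4, 0.1, -0.5]
opening: 0.998
```

servo_tool([
  [[0,0,0],[0,0,0]],
  [[0,0,0],[0,0,0]],
  [[0,0,0],[0,0,0]],
  [[0,0,0],[0,0,0]],
])

```text
t: 53.25
eef_pos: [463.0, -298.1, 246.7]
eef_rot: [0.706, 0.708, 0.0, -0.0]
force: [-0.1, -0.4, -0.2]
opening: 0.997
```

```bash
python3 -c "
from h import *
plan((462.2,-300.3,129,90))"; python3 cyl.py
```

```text
t 53.25 at [ 463.  -298.1  246.7] psi 90.2 F [-0.1 -0.4 -0.2] op 0.997
[[-2.3, -0.9, 117.7], [0.0, -0.0, 0.2]]
-> (462.2, -300.3, 129, 90)
cyl [623.2 278.6 175.8] 151
cyl [623.1 190.3 176.3] 163
cyl [623.6  99.8 177.1] 171
cyl [ 461.6 -299.6  164.1] 165
box [615. 434.  37.] 325
```

servo_tool([
  [[-2,-0.5,30],[0,0,0]],
  [[-2,-0.5,65],[0,0,0]],
  [[-2,-0.5,95],[0,0,0]],
  [[-2,-0.5,113],[0,0,0]],
  [[-2,-0.5,118],[0,0,0]],
])

```text
t: 53.8
eef_pos: [460.8, -300.2, 126.6]
eef_rot: [0.706, 0.708, -0.0, -0.002]
force: [-0.1, -0.2, -0.1]
opening: 0.997
```

servo_tool([
  [[0,0,0],[0,0,0]],
  [[0,0,0],[0,0,0]],
  [[0,0,0],[0,0,0]],
  [[0,0,0],[0,0,0]],
  [[0,0,0],[0,0,0]],
], gripper=0, newtons=60)

```text
t: 54.3
eef_pos: [462.6, -302.2, 129.9]
eef_rot: [0.707, 0.707, 0.0, 0.001]
force: [0.6, 0.0, 6.4]
opening: 0.36
```

servo_tool([
  [[0,0,0],[0,0,0]],
  [[0,0,0],[0,0,0]],
  [[0,0,-5],[0,0,0]],
  [[0,0,-10],[0,0,0]],
  [[0,0,-20],[0,0,0]],
])

```text
t: 54.8
eef_pos: [461.0, -301.4, 148.5]
eef_rot: [0.707, 0.707, -0.0, -0.001]
force: [0.5, -0.2, -2.0]
opening: 0.36
```

servo_tool([
  [[0,0,-10],[0,0,0]],
  [[0,0,-20],[0,0,0]],
  [[0,0,-30],[0,0,0]],
  [[0,0,-35],[0,0,0]],
  [[0,0,-35],[0,0,0]],
])

```text
t: 55.3
eef_pos: [462.2, -302.0, 184.6]
eef_rot: [0.707, 0.707, 0.0, 0.001]
force: [-0.0, -0.8, -3.0]
opening: 0.36
```

```bash
python3 -c "
from h import *
plan((625,12,185,90))"; python3 cyl.py
```

```text
t 55.30 at [ 462.2 -302.   184.6] psi 90.0 F [-0.  -0.8 -3. ] op 0.360
[[157.0, 81.5, -0.2], [0.0, 0.0, 0.0]]
[[157.0, 81.4, -0.2], [0.0, 0.0, 0.0]]
-> (625, 12, 185, 90)
cyl [623.4 278.4 176.4] 150
cyl [623.3 190.  176.4] 163
cyl [623.6  99.6 176.7] 172
cyl [ 469.  -305.4  175.1] 155
box [615. 433.  37.] 328
```

servo_tool([
  [[8,6,0],[0,0,0]],
  [[25,17,0],[0,0,0]],
  [[48,32,0],[0,0,0]],
  [[74,50,0],[0,0,0]],
  [[102,69,0],[0,0,0]],
])

```text
t: 55.85
eef_pos: [531.1, -198.2, 183.0]
eef_rot: [0.707, 0.707, -0.0, -0.0]
force: [0.9, -0.5, -2.5]
opening: 0.356
```

servo_tool([
  [[28,19,0],[0,0,0]],
  [[56,38,0],[0,0,0]],
  [[84,57,0],[0,0,0]],
  [[112,73,0],[0,0,0]],
  [[140,83,0],[0,0,0]],
])

```text
t: 56.35
eef_pos: [614.4, -57.1, 182.9]
eef_rot: [0.707, 0.708, 0.0, -0.0]
force: [0.7, -0.2, -1.9]
opening: 0.361
```

servo_tool([
  [[25,6,0],[0,0,0]],
  [[46,9,0],[0,0,0]],
  [[61,11,0],[0,0,0]],
  [[70,11,0],[0,0,0]],
  [[72,11,0],[0,0,0]],
])

```text
t: 56.85
eef_pos: [624.2, 13.6, 183.4]
eef_rot: [0.706, 0.708, -0.0, -0.0]
force: [-0.4, -0.0, -1.4]
opening: 0.358
```

servo_tool([
  [[0,0,0],[0,0,0]],
  [[0,0,0],[0,0,0]],
  [[0,0,6],[0,0,0]],
  [[0,0,14],[0,0,0]],
  [[0,0,20],[0,0,0]],
])

```text
t: 57.35
eef_pos: [624.0, 11.8, 162.4]
eef_rot: [0.707, 0.707, -0.0, -0.0]
force: [1.2, 0.3, -2.4]
opening: 0.361
```

servo_tool([
  [[0,0,4],[0,0,0]],
  [[0,0,8],[0,0,0]],
  [[0,0,10],[0,0,0]],
  [[0,0,10],[0,0,0]],
  [[0,0,10],[0,0,0]],
])

```text
t: 57.85
eef_pos: [624.6, 12.4, 153.8]
eef_rot: [0.707, 0.707, 0.0, 0.0]
force: [0.6, 0.2, -2.3]
opening: 0.366
```

servo_tool([
  [[0,0,1],[0,0,0]],
  [[0,0,1],[0,0,0]],
  [[0,0,1],[0,0,0]],
])

```text
t: 58.15
eef_pos: [624.5, 12.4, 152.7]
eef_rot: [0.707, 0.707, 0.0, 0.0]
force: [0.0, 0.4, -2.8]
opening: 0.356
```

servo_tool([
  [[0,0,1],[0,0,0]],
  [[0,0,1],[0,0,0]],
  [[0,0,1],[0,0,0]],
])

```text
t: 58.45
eef_pos: [624.7, 12.5, 151.9]
eef_rot: [0.707, 0.707, 0.0, 0.0]
force: [-0.1, -1.1, 1.6]
opening: 0.361
```

servo_tool([
  [[0,0,0],[0,0,0]],
  [[0,0,0],[0,0,0]],
  [[0,0,0],[0,0,0]],
], gripper=55)

```text
t: 58.75
eef_pos: [624.6, 12.4, 151.6]
eef_rot: [0.707, 0.707, 0.0, 0.0]
force: [-0.1, 0.1, 1.1]
opening: 0.548
```

servo_tool([
  [[0,0,0],[0,0,0]],
  [[0,0,0],[0,0,0]],
  [[0,0,0],[0,0,0]],
], gripper=100)

```text
t: 59.05
eef_pos: [624.5, 12.4, 151.6]
eef_rot: [0.707, 0.707, -0.0, -0.0]
force: [-0.2, -0.3, -0.1]
opening: 1.001
```

servo_tool([
  [[0,0,-15],[0,0,0]],
  [[0,0,-40],[0,0,0]],
  [[0,0,-70],[0,0,0]],
  [[0,0,-110],[0,0,0]],
  [[0,0,-130],[0,0,0]],
])

```text
t: 59.55
eef_pos: [625.9, 13.0, 286.5]
eef_rot: [0.707, 0.707, 0.002, 0.002]
force: [-0.4, 0.5, -0.6]
opening: 1.001
```

servo_tool([
  [[-200,-20,0],[0,0,0]],
  [[-200,-20,0],[0,0,0]],
  [[-200,-20,0],[0,0,0]],
  [[-200,-20,0],[0,0,0]],
  [[-200,-20,0],[0,0,0]],
])

```text
t: 60.05
eef_pos: [602.7, -198.1, 282.3]
eef_rot: [0.711, 0.703, -0.002, 0.002]
force: [0.0, 0.6, 0.7]
opening: 1.002
```

servo_tool([
  [[0,0,0],[0,0,0]],
  [[0,0,0],[0,0,0]],
  [[0,0,0],[0,0,0]],
  [[0,0,0],[0,0,0]],
  [[0,0,0],[0,0,0]],
])

```text
t: 60.55
eef_pos: [604.9, -186.6, 281.7]
eef_rot: [0.706, 0.708, 0.0, -0.0]
force: [0.5, -0.4, -1.2]
opening: 1.0
```

```bash
python3 cyl.py; python3 -c "
from h import *
plan();p,d=snap('scene','s9');q,dt=snap('top','t9');P=cloud('top',dt);Z=P[...,2]
for y in (268,148,28):
    m=(Z>58)&(Z<80)&(np.hypot(P[...,0]-487.5,P[...,1]-y)<50);w,V=np.linalg.eigh(np.cov(P[m][:,:2].T));a=V[:,1]*np.sign(V[0,1]);print('bar',np.degrees(np.arctan2(a[1],a[0])).round(1))
b=q.astype(int);m=(b[...,2]>b[...,0]+60)&(Z>5)&(Z<60)&(P[...,1]>330)&(P[...,1]<520);print('box',P[m].mean(0).round(1),Z[m].std())
cv2.imwrite('pics/c9.png',cv2.resize(p[80:380,80:440,::-1],None,fx=2,fy=2))"
```

```text
cyl [623.4 278.3 176.2] 151
cyl [623.1 190.2 176.3] 163
cyl [623.7  99.9 177.1] 171
cyl [623.8  10.7 178.1] 183
box [615. 433.  37.] 336
t 60.60 at [ 604.8 -186.9  281.7] psi 90.1 F [ 0.8 -0.7  0.6] op 1.001
bar 5.7
bar -27.9
bar 25.2
box [610.4 429.5  35.1] 3.5727509656425616
```

View pics/c9.png

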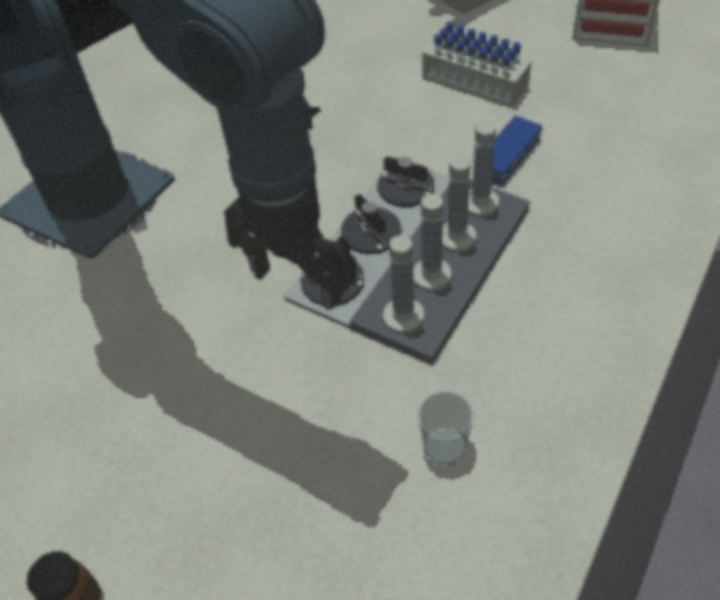

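```bash
python3 -c "
from h import *
print(robot.job_done())"
```

```text
the job is handed in; nothing more can be done
None
```

I moved the slide box to the bench, tested the three clamp screws, and stood all four cylinders on the platform. I handed the job in at about 61 s; it gave no verdict.

- **Slide box:** it lies flat on the bench left of the stand. Its top measures 35 mm above the bench at about (610, 430).
- **Clamp screws:** I twisted left, middle and right in that order, about 12.5° (0.22 rad) each. The wrist torque read about 0.51, 0.57 and 0.59 N m, and each was held for 2 s or more and turned back before release. At the end the handles read 5.7°, -27.9° and 25.2°, within about 0.3° of where they started.
- **Cylinders:** all four stand in a row along the middle of the platform, at x of about 624 and y of about 281, 191, 102 and 12. The last picture shows them upright with their feet on the grey platform.
- **Bystanders:** I did not touch the tube rack, beaker or jar. They look unmoved in the last picture, but I did not measure them again.
- **Disagreement:** the side camera reads cylinder positions 1–4 mm different from where the arm set them down, well inside the margins. I saw no grip slip and no clear knock to the box.

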